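# Refill a soap dispenser

### The arm

A 7-joint arm with a two-finger parallel gripper is mounted at the origin on the work surface. World frame = base frame: x ahead of the robot, y to its left, z up, the work surface at z = 0. Lengths are in mm, angles in degrees, forces in N, time in s.
With the tool pointing down it reaches from about 400 to 750 mm from the base axis. Payload 19.5 kg.
Tool frame: the origin (TCP) lies at the very end of the fingers, on their centre line; the grasp point (between the pads) lies 19 mm behind it; x points along the fingers, z is the direction in which the jaws open and shut, and the axes are right-handed (so a half turn about x gives the same grasp; the last joint's range is limited). The gripper opens to 85 mm and grips with 20 to 120 N. Pads are 22 mm wide; open, the fingers measure 114 mm over their backs; the gripper's body (76 mm by 85 mm) begins 54 mm behind the grasp point. The pads swing forward as they close: fully open they stand 13 mm farther back than shut.
Start: joints at [64.074, 40.479, -1.581, 85.061, 1.261, 54.483, -4.326], TCP at [229.612, -527.137, 231.268] pointing down, gripper open.
Joint ranges: [-155.06, 155.06], [-18.47, 123.98], [-90, 86.84], [0, 140.48], [-83.41, 263.41], [0, 116], [-161.91, 161.91]. Speed limits (degrees/s): [108.29, 108.29, 147.25, 147.25, 172.46, 172.46, 172.46].

### API

Orientations are given as a 3x3 rotation matrix whose columns are the frame's x, y, z axes.
In Python, from cell import r gives the robot as it stands.
- The arm moves only by the shell command python3 -m creep 'ROWS'. ROWS is JSON, one flat list of numbers, 5 for each row, row after row: the shift along the world's x, y, z in m, then the turn about the world's z in degrees, then the gripper command: -1 is fully open, 1 is shut, values between are in proportion. A call has 1 to 8 rows; each row is the pose to reach, as a shift and turn from the pose commanded when the call began; what a row does not reach only later rows make up. A row lasts 1/8 s, in which the tool goes at most 62.5 mm and 10.7 degrees, less where a joint would pass 70% of its speed; a pose out of reach is approached as far as the arm can. A call with a gripper value outside its range is refused whole. The fingers move at their own pace and stop on an object; the grip force is fixed at half the most. Time passes only in rows, so rows that repeat a pose let the fingers close. It gives the time, the measured TCP pose, the force and the opening at its end, in the units of the state.
- r.sense(): the state, without advancing time (a new reading comes with each control period).
- r.capture(name): name is "side" or "top"; returns the picture (400x640x3 uint8, blue, green, red); there is no depth.
- r.calibration(name): a dict with "intrinsics" (3x3 intrinsics, pixels), "k1" (the pictures are not rectified: a ray, as slopes to the right and down, at radius r is drawn at 1 + k1 r^2 times it, then the intrinsics apply), "R" (3x3) and "t" (3): a world point X has camera coordinates R X + t. Camera axes: x right, y down, z forward; pixel columns grow to the right and rows downward; lengths in mm; the calibration is good to about 2 mm. A picture is of the moment at which its call begins. calibration takes no time and is no camera call.
- r.hand_in(): hands the job in, once; it reports no verdict.
Trained networks look in the newest picture that a camera, given by its name, has taken for a name from the list of things; names that differ only in an ending like _2 or _b are one class to them, and where a whole thing is asked for, a point or a joint stands for the part that bears it (a point fixed in the world has none). Each returns a list of dicts, best first, with "conf" (0 to 1); they miss things now and then, are a little off and sometimes report something else, mostly with a low value. They report only what shows in the picture. A call takes as long as a camera call. They do not tell look-alikes from the thing itself.
- r.find_in(camera, label): "extent" ([left, top, right, bottom] in pixels, round what is visible of it).
- r.pinpoint(camera, label): "point" ([column, row] in pixels: a listed point, or the origin of a listed thing).
The state is a dict: "time": time; "joint_pos": joint angles; "dq": joint speeds; "joint_torque": joint torques, N m; "ee_pos": TCP position; "orientation": TCP orientation; "wrist_force": force on the tool from outside, world axes, zero at the start; "wrist_torque": the same for the moment, N m; "grip_width": opening from 0.0 (shut) to 1.0 (fully open).
Only numpy, scipy, OpenCV 4.12 (cv2) and the standard library are available. Lean on these libraries where they do the work, as an engineer would, in place of code of your own. Each camera call takes 0.05 s, during which the arm holds its last target.

### The job

Load the full blue refill into the open soap dispenser lying on its back: hook its flat foot under the orange lip with the refill tilted, then swing it down gently, without letting it drop, until it lies fully home and flat in the bay. Then close the dispenser's cover fully. Leave everything else on the counter where it is.

Things in the scene. Friction and masses are not known exactly. Their poses are not given: they have to be found in the camera images.
- refill: Full blue refill, loose, flat on the counter, 0.25-0.45 kg. Box bottle 110 mm long (x), 60 wide (y; its white pump head at -x 54), 42 high. At -x a flat white foot, level with the underside, sticks out 18 mm more (36 wide, 8 thick): 128 mm in all. Origin: centre of the 110 mm box's underside; +x points from foot to heel, z up. Grip it across its 60 mm width.
- refill_foot (a point): Tip of the refill's foot, mid width, on the underside: 73 mm from the refill's origin towards its -x. Axes as the refill's.
- dispenser: White soap dispenser on its back, fixed, outlet end to -x. Origin: counter level under its backplate's centre. Backplate 214 (x) by 116 mm (y) plus a 26 mm outlet nose at -x; its flat inside, the deck, is 16 mm above the counter. On the deck from -x to +x: grey pump bracket with orange lip, bay (115 mm from lip face to housing face), pale housing.
- bay (a point): On the deck, at x -1.5, y 0, z 16 mm in the dispenser's frame. The refill's origin lies here, axes alike, when it is home (2 mm of play each way, foot 15.5 mm under the lip). 12 mm high guides, 65 mm apart inside, flank the bay at x -58 to -38 and +36 to +56; from x -38 to +36 its sides are open for fingers.
- lip (a point): Mid lower edge of the orange lip's face, at x -59, y 0, z 30 mm in the dispenser's frame. Lip 5 mm thick, 60 wide. The slot below it, towards -x, is 14 mm high above the deck, 41 wide, 17.75 deep. The refill fits only foot first, tilted heel up (25 to 35 degrees, foot 4 mm under the lip), then going deeper as it swings down (11 mm at 15 degrees).
- housing (a point): Mid top edge of the housing's face towards the bay, at x +56, y 0, z 62 mm in the dispenser's frame. The housing is 46 mm high above the deck, 84 wide, and reaches to x +98; the refill's heel comes down just in front of it.
- cover (a joint): Hinge of the cover, rad: 0 closed, flush on the backplate; 1.45 to 1.6 at the start, standing up at the dispenser's +x end. Stiff hinge (0.35 N m of friction): it stays where it is left, does not fall shut, takes 2 to 4 N at the free edge, and must be pushed down to its stop.
- cover_hinge (a point): On the hinge axis, mid width: x +102, y 0, z 16 mm in the dispenser's frame; the axis runs along the dispenser's y. Its own axes turn with the cover: -x from the hinge to the free edge, z out of the outer face.
- cover_edge (a point): Mid outer edge of the cover's free end: 198 mm along the cover from the hinge, 52 mm out to the outer face. The cover is a white shell 198 long, 114 wide, 52 deep, 4 mm walls, flat outer face (68 mm above the counter when closed). Push it on the outer face near this edge.
- empty: Grey empty refill, loose, same shape and axes as the blue one, near it or further out on the same side of the counter. Leave it where it lies.
- bottle_a: Bystander: round bottle 82 mm in diameter, 154 mm high, loose; origin at the centre of its underside.
- bottle_b: Bystander: bottle like bottle_a.
- unit: Bystander: white cylindrical soap dispenser, finished, 88 mm in diameter, 182 mm high, with a 20 mm spout at its -x side, loose; origin at the centre of its underside.
- opener: Bystander: blue flat opening tool 152 mm long (x), 22 mm wide, 10 mm high, loose.
- cells: Bystander: pack of four small cells, 50 x 58 x 14 mm, loose.
- base_ring: Bystander: white ring 100 mm across, 12 mm high, loose.
There are look-alikes about, which are no part of the job. Leave any green look-alike of the refill alone.

How it is judged:
By the outcome, as a careful person would: the job done as asked, in the order asked, and still so for the second after the job is handed in, with the robot touching nothing.
It also fails if it takes over 64 s, if anything falls off the work surface, if the arm or the gripper's body presses on something with over 40 N, if the wrist force passes 120 N, or if a joint passes its speed limit or range.

## Working session

There is one attempt and no reset: what is moved stays moved. The work goes in short steps, Python scripts to look and compute and a shell command to move; the robot and the scene stay as the last step left them, time stands still between calls to the robot, and variables do not carry over. Pictures are saved under pics/ and viewed, and the job is handed in when it is done.

```bash
ls -la; mkdir -p pics; cat > h.py <<'E'
import numpy as np, cv2
from cell import r
def ray(cam,uv):
    c=r.calibration(cam);K=np.array(c["intrinsics"],float);R=np.array(c["R"]);t=np.array(c["t"]).ravel()
    p=np.array([(uv[0]-K[0,2])/K[0,0],(uv[1]-K[1,2])/K[1,1]]);q=p.copy()
    for _ in range(20): q=p/(1+c["k1"]*(q@q))
    return -R.T@t, R.T@np.array([q[0],q[1],1])
def at_z(cam,uv,z):
    o,d=ray(cam,uv); return o+d*(z-o[2])/d[2]
def tri(uv1,uv2,a="side",b="top"):
    o1,d1=ray(a,uv1);o2,d2=ray(b,uv2);d1=d1/np.linalg.norm(d1);d2=d2/np.linalg.norm(d2)
    A=np.stack([d1,-d2],1);s=np.linalg.lstsq(A,o2-o1,rcond=None)[0]
    p=o1+s[0]*d1;q=o2+s[1]*d2
    return (p+q)/2,np.linalg.norm(p-q)
def proj(cam,X):
    c=r.calibration(cam);K=np.array(c["intrinsics"],float)
    X=np.array(c["R"])@np.array(X,float)+np.array(c["t"]).ravel();s=X[:2]/X[2];s=s*(1+c["k1"]*(s@s))
    return np.array([K[0,0]*s[0]+K[0,2],K[1,1]*s[1]+K[1,2]])
E
python3 - <<'E'
from h import *
np.set_printoptions(precision=3,suppress=True)
for c in("top","side"):
    im=r.capture(c);cv2.imwrite(f"pics/{c}0.png",im)
    k=r.calibration(c);print(c,-np.array(k["R"]).T@np.array(k["t"]).ravel(),np.array(k["R"])[2])
    for l in("refill","refill_foot","dispenser","bay","lip","housing","cover_hinge","cover_edge","empty"):
        print(l,[(np.round(d["point"]),round(d["conf"],2)) for d in r.pinpoint(c,l)])
    print([(np.round(d["extent"]),round(d["conf"],2)) for d in r.find_in(c,"refill")])
s=r.sense();print(s)
E
```

```text
total 12
drwxr-xr-x  3 agent agent 4096 Dec  6 14:37 .
drwxr-xr-x 23 root  root  4096 Dec  6 14:37 ..
drwxr-xr-x  2 agent agent 4096 Dec  6 14:37 pics
top [ 340.685  -14.797 1099.211] [ 0.198  0.017 -0.98 ]
refill [(array([193., 218.]), 0.95), (array([165., 301.]), 0.75)]
refill_foot [(array([192., 249.]), 0.69)]
dispenser [(array([351., 195.]), 0.65), (array([469., 261.]), 0.24)]
bay [(array([346., 200.]), 0.92)]
lip [(array([365., 216.]), 0.6), (array([467., 259.]), 0.34)]
housing [(array([338., 177.]), 0.67)]
cover_hinge [(array([330., 169.]), 0.86)]
cover_edge [(array([312., 132.]), 0.61)]
empty [(array([259., 244.]), 0.72), (array([313., 130.]), 0.6), (array([328., 167.]), 0.37), (array([353., 198.]), 0.25)]
[(array([140., 280., 188., 322.]), 0.84)]
side [-283.922 -988.051  941.76 ] [ 0.517  0.651 -0.556]
refill [(array([262., 181.]), 0.88), (array([204., 195.]), 0.49)]
refill_foot [(array([240., 188.]), 0.58), (array([196., 203.]), 0.56)]
dispenser [(array([342., 230.]), 0.69)]
bay [(array([343., 224.]), 0.65), (array([277., 208.]), 0.47)]
lip [(array([344., 233.]), 0.8)]
housing [(array([348., 207.]), 0.71)]
cover_hinge [(array([351., 210.]), 0.62)]
cover_edge []
empty [(array([277., 208.]), 0.64), (array([300., 165.]), 0.3)]
[(array([244., 169., 275., 189.]), 0.75), (array([206., 186., 213., 197.]), 0.63)]
{'time': 1.1, 'joint_pos': array([64.075, 40.48 , -1.582, 85.06 ,  1.261, 54.482, -4.326]), 'dq': array([-0.004,  0.033, -0.099, -0.032,  0.014, -0.038,  0.01 ]), 'joint_torque': array([ -0.003, -88.301,   1.233, -23.639,   0.017,   0.002,  -0.   ]), 'ee_pos': array([ 229.609, -527.157,  231.273]), 'orientation': array([[-0.   ,  0.917,  0.399],
       [ 0.   ,  0.399, -0.917],
       [-1.   ,  0.   , -0.   ]]), 'wrist_force': array([-0.19 , -0.112, -0.123]), 'wrist_torque': array([-0.008, -0.016,  0.02 ]), 'grip_width': 1.0023132592471515}
```

View pics/top0.png

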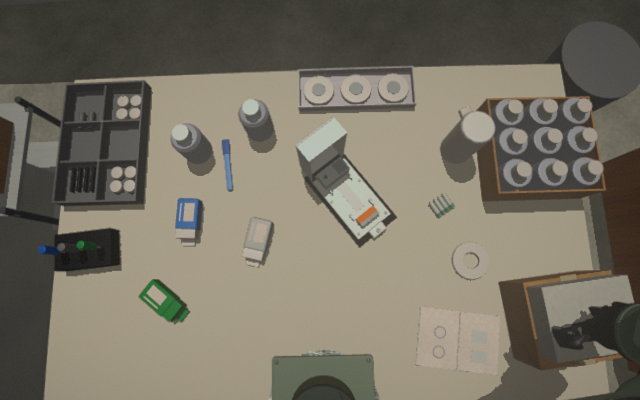

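View pics/side0.png

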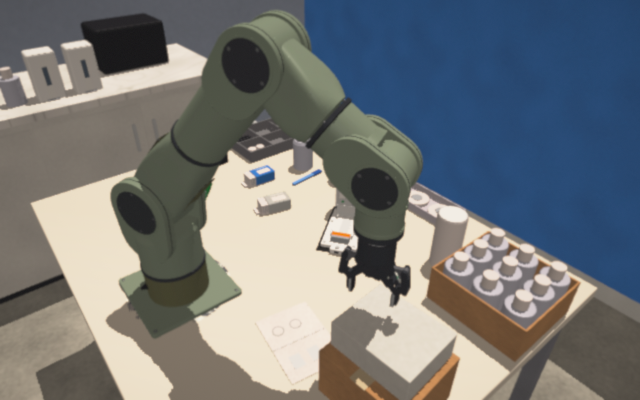

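```bash
python3 - <<'E'
import cv2
a=cv2.imread("pics/top0.png")[110:340,120:400];cv2.imwrite("pics/top0c.png",cv2.resize(a,None,fx=2.6,fy=2.6,interpolation=cv2.INTER_CUBIC)[:600,:800])
a=cv2.imread("pics/side0.png")[130:290,180:400];cv2.imwrite("pics/side0c.png",cv2.resize(a,None,fx=3.6,fy=3.6,interpolation=cv2.INTER_CUBIC)[:600,:800])
E
```

```text
(no output)
```

View pics/top0c.png

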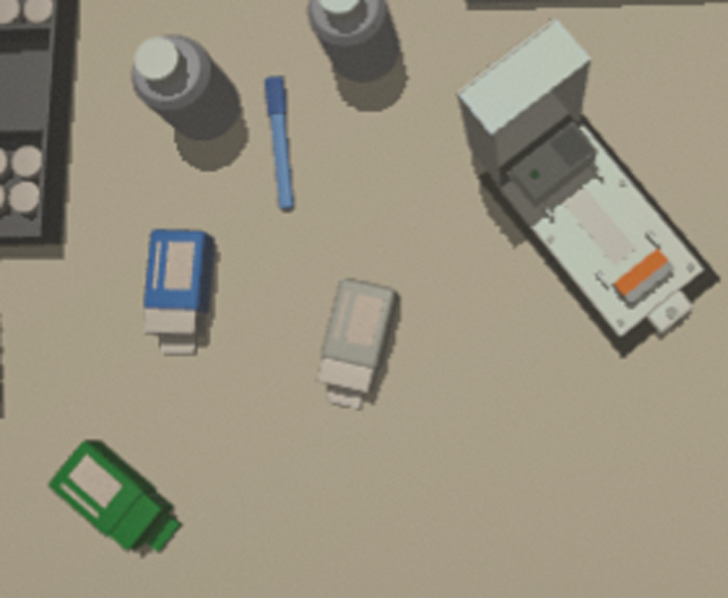

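View pics/side0c.png

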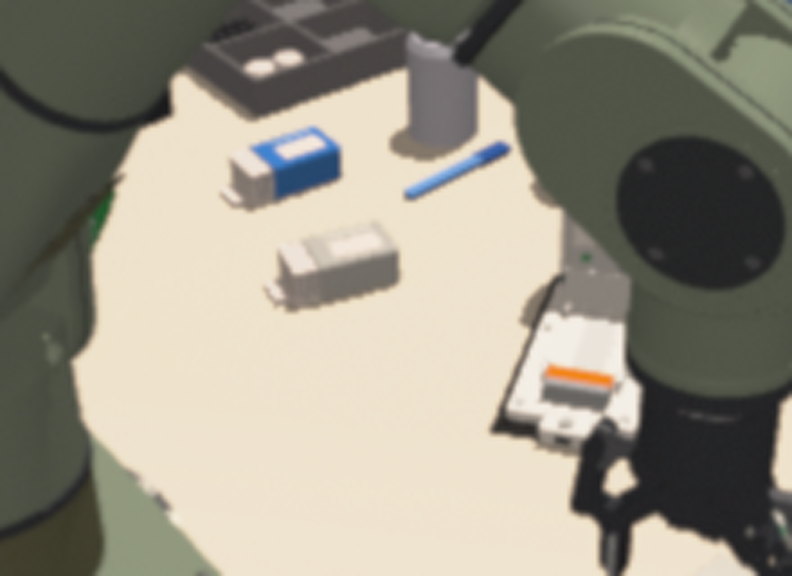

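```bash
python3 - <<'E'
from h import *
a=cv2.imread("pics/top0.png")
print(r.calibration("top")["intrinsics"],r.calibration("top")["k1"])
for n,(x0,x1,y0,y1) in dict(ref=(165,215,185,255),dis=(285,405,110,250)).items():
    f=min(800//(x1-x0),600//(y1-y0));b=cv2.resize(a[y0:y1,x0:x1],None,fx=f,fy=f,interpolation=cv2.INTER_NEAREST)
    for u in range(x0,x1,10): cv2.putText(b,str(u),((u-x0)*f,10),0,.35,(0,0,255),1);cv2.line(b,((u-x0)*f,12),((u-x0)*f,18),(0,0,255),1)
    for v in range(y0,y1,10): cv2.putText(b,str(v),(0,(v-y0)*f+4),0,.35,(0,0,255),1)
    cv2.imwrite(f"pics/{n}0.png",b)
for uv in((189,220),(348,203)): print(at_z("top",uv,30))
E
```

```text
[[397.16343795   0.         315.82517692]
 [  0.         397.16343795 194.41670421]
 [  0.           0.           1.        ]] -0.04210167603815319
[495.67631673 353.40203547  30.        ]
[530.80204375 -83.53489375  30.        ]
```

View pics/ref0.png

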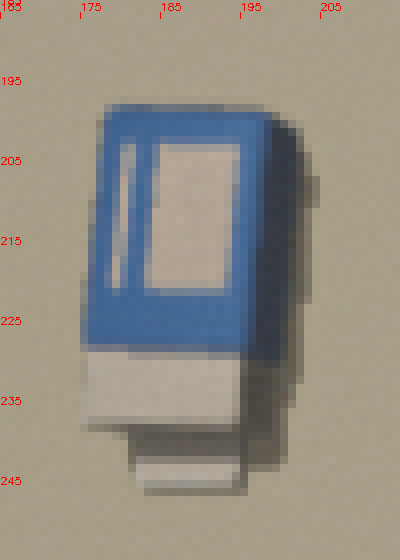

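View pics/dis0.png

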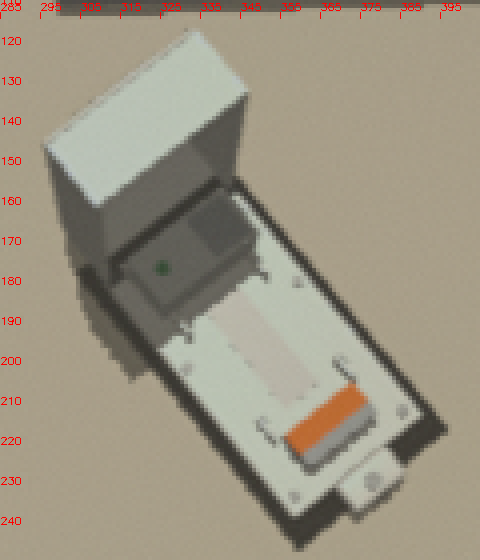

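```bash
python3 - <<'E'
from h import *
np.set_printoptions(precision=1,suppress=True)
P={k:at_z("top",uv,z) for k,(uv,z) in dict(hl=((178.3,198),40),hr=((198,198.5),40),fl=((175.3,237.8),40),fr=((195.5,237.8),40),tl=((182,246.3),0),tr=((195.3,246.3),0),tl8=((182,242),8),tr8=((195,242),8),bl=((174.8,228.5),42),br=((198,229),36)).items()}
for k,v in P.items(): print(k,v)
def d(a,b): w=P[a]-P[b]; return np.hypot(*w[:2]),np.degrees(np.arctan2(w[1],w[0]))
for a,b in(("hl","fl"),("hr","fr"),("hl","hr"),("fl","fr"),("tl","tr")): print(a,b,d(a,b))
for c in("side",):
    print(tri((262,181),(193,218)))
# side check
s=cv2.imread("pics/side0.png")
x0,x1,y0,y1=235,285,160,200
b=cv2.resize(s[y0:y1,x0:x1],None,fx=14,fy=14,interpolation=cv2.INTER_NEAREST)
for u in range(x0,x1,5): cv2.putText(b,str(u),((u-x0)*14,10),0,.35,(0,0,255),1)
for v in range(y0,y1,5): cv2.putText(b,str(v),(0,(v-y0)*14+4),0,.35,(0,0,255),1)
cv2.imwrite("pics/sref0.png",b)
E
```

```text
hl [556.1 382.2  40. ]
hr [553.1 327.2  40. ]
fl [446.7 385.7  40. ]
fr [445.4 330.4  40. ]
tl [426.6 380.8   0. ]
tr [425.7 343.2   0. ]
tl8 [437.8 378.4   8. ]
tr8 [437.  341.8   8. ]
bl [471.7 387.5  42. ]
br [469.5 325.6  36. ]
hl fl (np.float64(109.41172797675883), np.float64(-1.8329143131782675))
hr fr (np.float64(107.7329297635024), np.float64(-1.7097986658019921))
hl hr (np.float64(55.15292730917164), np.float64(86.92389060275254))
fl fr (np.float64(55.37354005951961), np.float64(88.66628050196648))
tl tr (np.float64(37.64029338989379), np.float64(88.72169247312773))
(array([506.1, 353. ,  -2.3]), np.float64(0.7245404351868914))
```

View pics/sref0.png

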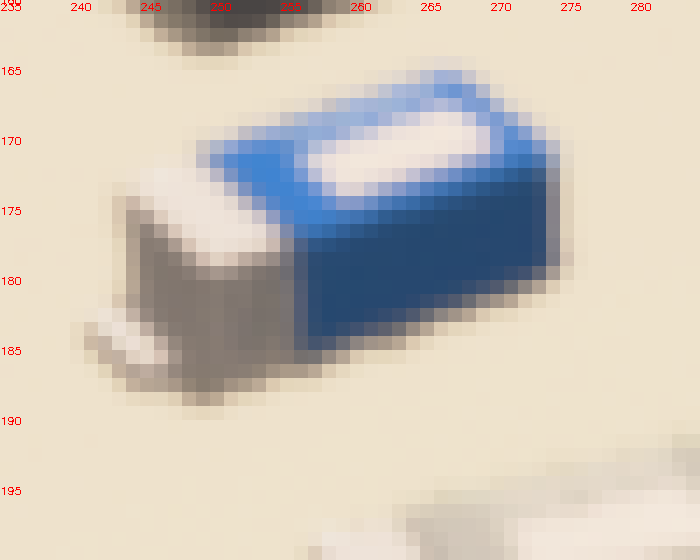

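```bash
cat >> h.py <<'E'
def Rz(a): a=np.radians(a);return np.array([[np.cos(a),-np.sin(a),0],[np.sin(a),np.cos(a),0],[0,0,1]])
def boxes(img,cam,x0,x1,y0,y1,f,o,R,bl,cols=((0,0,255),)):
    b=cv2.resize(img[y0:y1,x0:x1],None,fx=f,fy=f,interpolation=cv2.INTER_NEAREST)
    for i,(lo,hi) in enumerate(bl):
        C=[np.array([(lo,hi)[k>>2&1][0],(lo,hi)[k>>1&1][1],(lo,hi)[k&1][2]],float) for k in range(8)]
        q=[(proj(cam,o+R@c)+.5-np.array([x0,y0]))*f for c in C]
        for k in range(8):
            for m in(1,2,4):
                if k^m>k: cv2.line(b,tuple(np.int32(q[k])),tuple(np.int32(q[k^m])),cols[i%len(cols)],1)
    return b
REF=[((-55,-30,0),(55,30,42)),((-73,-18,0),(-55,18,8))]
DIS=[((-107,-58,0),(107,58,16)),((-64,-30,30),(-59,30,35)),((56,-42,16),(98,42,62)),((-133,-15,0),(-107,15,16)),((-58,-32.5,16),(-38,32.5,28)),((36,-32.5,16),(56,32.5,28))]
E
python3 - <<'E'
from h import *
o=np.array([499.5,358,0]);R=Rz(-1.9)
cv2.imwrite("pics/rt1.png",boxes(cv2.imread("pics/top0.png"),"top",165,215,185,255,8,o,R,REF))
cv2.imwrite("pics/rs1.png",boxes(cv2.imread("pics/side0.png"),"side",235,285,160,200,14,o,R,REF))
# dispenser corners
for n,uv,z in(("se",(389,216),8),("sw",(359,245),8),("ne",(343,154.5),16),("nw",(305,178),16),("wtE",(388.5,212.5),16),("wtS",(358.5,238),16),("lipL",(357,219),35),("lipR",(374,205),35)): print(n,at_z("top",uv,z))
E
```

```text
se [ 494.97676123 -196.77261586    8.        ]
sw [ 417.46342398 -110.30007508    8.        ]
ne [673.39787891 -75.93986532  16.        ]
nw [607.97881721  33.238948    16.        ]
wtE [ 503.5890433  -194.64747502   16.        ]
wtS [ 435.87538236 -109.09004512   16.        ]
lipL [ 485.43696637 -105.68943415   35.        ]
lipR [ 522.39479572 -153.4512323    35.        ]
```

View pics/rt1.png

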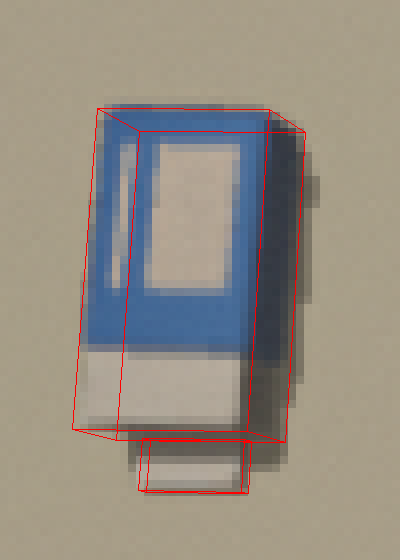

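View pics/rs1.png

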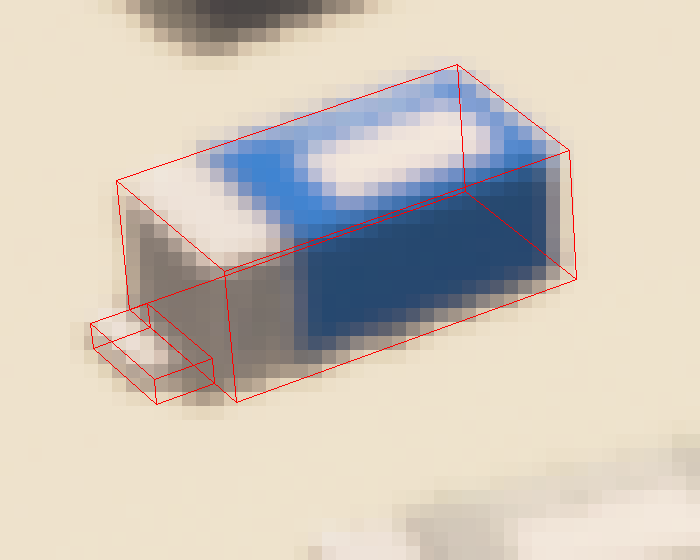

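```bash
python3 - <<'E'
from h import *
o=np.array([552.5,-91.9,0]);R=Rz(37.8)
cv2.imwrite("pics/dt1.png",boxes(cv2.imread("pics/top0.png"),"top",285,405,140,255,5,o,R,DIS,((0,0,255),(255,0,0),(0,160,0),(200,0,200),(200,100,0))))
E
```

```text
(no output)
```

View pics/dt1.png

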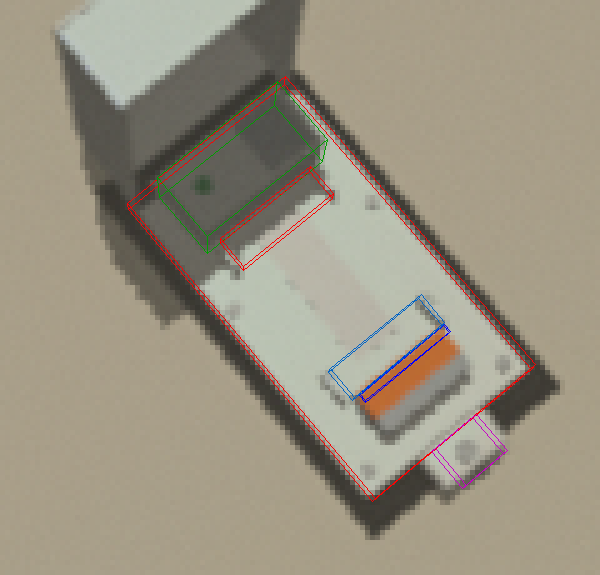

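```bash
python3 -m creep '[0.05,0.04,0.02,0,-1, 0.09,0.085,0.03,-3,-1, 0.13,0.13,0.03,-6,-1, 0.16,0.18,0.03,-10,-1, 0.185,0.235,0.03,-14,-1, 0.205,0.29,0.03,-18,-1, 0.22,0.35,0.03,-22,-1, 0.23,0.41,0.03,-25,-1]'
```

```text
time: 2.1
ee_pos: [460.0, -115.1, 261.3]
orientation: [[0.0, 1.0, -0.027], [0.0, -0.027, -1.0], [-1.0, 0.0, -0.0]]
wrist_force: [1.2, 0.8, 0.2]
grip_width: 1.001
```

```bash
python3 -m creep '[0.008,0.06,0,0,-1, 0.016,0.12,0,0,-1, 0.025,0.18,0,0,-1, 0.033,0.24,0,0,-1, 0.041,0.3,0,0,-1, 0.049,0.358,-0.01,0,-1, 0.057,0.415,-0.03,0,-1, 0.0655,0.4723,-0.05,-0.4,-1]'
python3 - <<'E'
from h import *
for c in("top","side"):
    im=r.capture(c);cv2.imwrite(f"pics/{c}1.png",im)
print(r.sense()["ee_pos"],r.sense()["joint_pos"])
a=cv2.imread("pics/side1.png")[110:310,180:430];cv2.imwrite("pics/side1c.png",cv2.resize(a,None,fx=3,fy=3,interpolation=cv2.INTER_CUBIC))
E
```

```text
time: 3.1
ee_pos: [525.1, 357.2, 210.8]
orientation: [[0.0, 0.999, -0.032], [0.0, -0.032, -0.999], [-1.0, 0.0, -0.0]]
wrist_force: [1.4, 0.6, 0.0]
grip_width: 1.002
[522.87097116 360.79955158 207.9175719 ] [ -42.63891547   48.32520898   12.13276392   72.91040441  -10.62177259
   60.0085192  -120.63870507]
```

View pics/side1c.png

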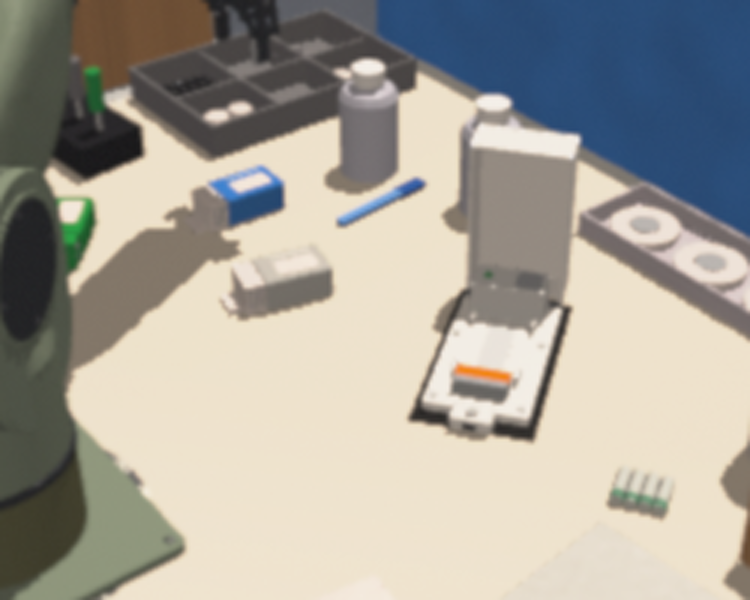

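View pics/top1.png

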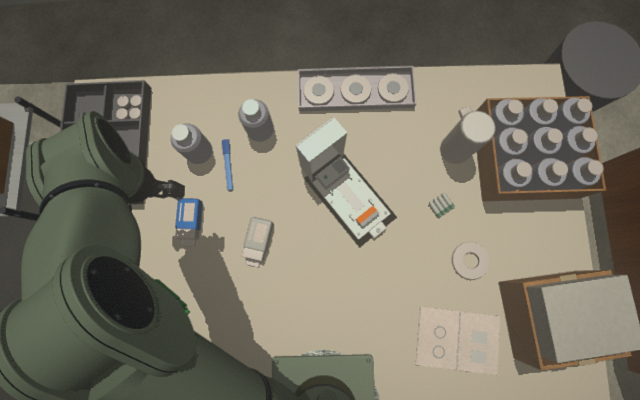

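```bash
python3 - <<'E'
from h import *
np.set_printoptions(precision=1,suppress=True)
print(r.sense()["ee_pos"],r.sense()["time"])
o=np.array([552.5,-91.9,0]);R=Rz(37.8)
D=DIS[:1]+[((-76,-30,30),(-59,30,35))]+DIS[2:]+[((102,-57,16),(154,57,214))]
b=boxes(cv2.imread("pics/side1.png"),"side",310,385,145,260,7,o,R,D,((0,0,255),(255,0,0),(0,160,0),(200,0,200),(200,100,0)))
print(b.shape)
cv2.imwrite("pics/ds1.png",b[:, :][205:])
cv2.imwrite("pics/ds1b.png",cv2.resize(cv2.imread("pics/side1.png")[174:260,310:385],None,fx=7,fy=7,interpolation=cv2.INTER_NEAREST))
for l in("lip","housing","bay","cover_hinge","cover_edge","dispenser"):
    p=r.pinpoint("side",l);q=r.pinpoint("top",l)
    if p and q: print(l,p[0]["point"],p[0]["conf"],q[0]["point"],q[0]["conf"],*tri(p[0]["point"],q[0]["point"]))
for n,x in(("lip",(-59,0,30)),("housing",(56,0,62)),("bay",(-1.5,0,16)),("hinge",(102,0,16)),("edge90",(154,0,214))): print(n,o+R@np.array(x,float))
E
```

```text
[522.9 360.8 207.9] 3.2
(805, 525, 3)
lip [342.4, 233.7] 0.89 [362.6, 212.3] 0.94 [ 506.5 -123.8   27.6] 4.971787633400903
housing [346.1, 202.8] 0.97 [337.8, 173.3] 0.8 [596.6 -52.4  75. ] 16.192889977650612
cover_hinge [350.3, 209.1] 0.84 [325.7, 167.1] 0.72 [636.3 -24.6  15. ] 4.321834001180934
cover_edge [358.4, 151.4] 0.83 [312.0, 132.1] 0.79 [673.8   2.3 218.1] 12.754915399482119
dispenser [341.7, 230.3] 0.85 [440.1, 206.2] 0.7 [ 445.6 -261.8  174.6] 103.54727308941466
lip [ 505.9 -128.1   30. ]
housing [596.7 -57.6  62. ]
bay [551.3 -92.8  16. ]
hinge [633.1 -29.4  16. ]
edge90 [674.2   2.5 214. ]
```

View pics/ds1.png

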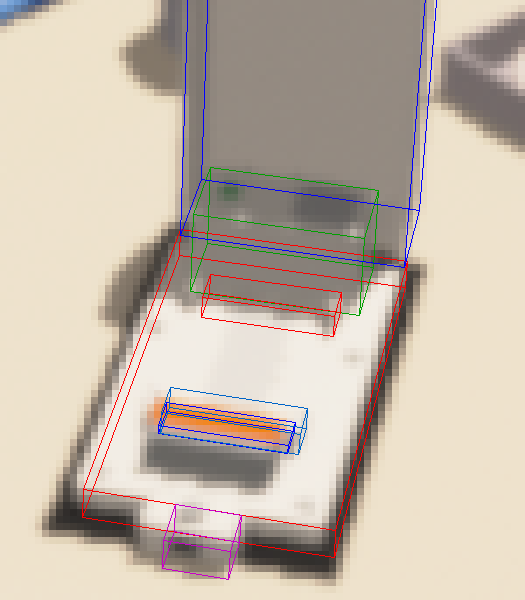

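View pics/ds1b.png

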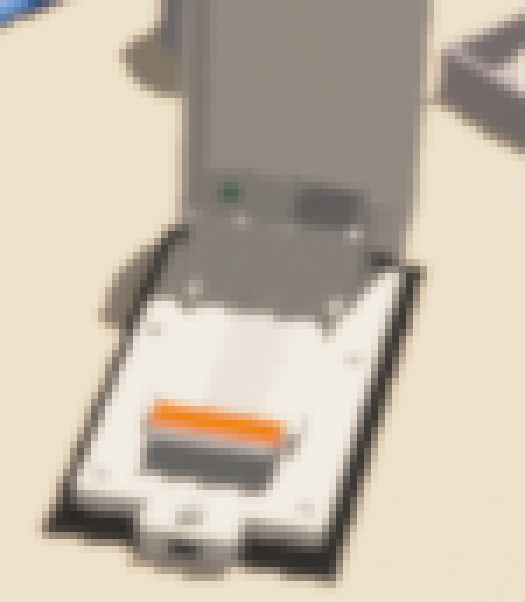

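```bash
python3 -m creep '[0,0,-0.05,0,-1, 0,0,-0.1,0,-1, 0,0,-0.14,0,-1, 0,0,-0.14,0,-1]'; python3 -c "
from cell import r;s=r.sense();print(s['time'],s['ee_pos'],s['joint_pos'],s['dq'])"
```

```text
time: 4.3
ee_pos: [524.1, 354.4, 69.3]
orientation: [[-0.003, 0.999, -0.033], [-0.002, -0.033, -0.999], [-1.0, -0.003, 0.002]]
wrist_force: [0.4, 0.3, 1.1]
grip_width: 0.999
4.3 [524.08784159 354.37708392  69.31373497] [ -41.39301059   57.95555112    9.90247152   80.71452923  -12.43740516
   42.62967782 -118.72027895] [-0.24927287 -4.10504147  1.14494804 -2.727687    0.3660748   2.73978749
 -0.35064655]
```

```bash
python3 -m creep '[0,0.0025,-0.02,0,-1, 0,0.0025,-0.04,0,-1, 0,0.0025,-0.061,0,-1, 0,0.0025,-0.061,0,-1, 0,0.0025,-0.061,0,1, 0,0.0025,-0.061,0,1, 0,0.0025,-0.061,0,1, 0,0.0025,-0.061,0,1]'
```

```text
time: 5.3
ee_pos: [525.6, 358.0, 11.3]
orientation: [[0.001, 0.999, -0.033], [0.001, -0.033, -0.999], [-1.0, 0.001, -0.001]]
wrist_force: [-1.3, -0.8, 7.1]
grip_width: 0.693
```

```bash
python3 -m creep '[0,0,0,0,1, 0,0,0.015,0,1, 0,0,0.035,0,1, 0,0,0.06,0,1, 0,0,0.09,0,1, 0,0,0.11,0,1, 0,0,0.11,0,1]'
python3 - <<'E'
from h import *
for c in("top","side"):
    im=r.capture(c);cv2.imwrite(f"pics/{c}2.png",im)
s=r.sense();print(s["ee_pos"],s["wrist_force"],s["wrist_torque"],s["grip_width"])
a=cv2.imread("pics/side2.png")[110:240,200:300];cv2.imwrite("pics/side2c.png",cv2.resize(a,None,fx=4.5,fy=4.5,interpolation=cv2.INTER_CUBIC))
E
```

```text
time: 6.18
ee_pos: [525.7, 358.1, 122.6]
orientation: [[0.003, 0.999, -0.033], [0.002, -0.033, -0.999], [-1.0, 0.003, -0.002]]
wrist_force: [0.5, 0.1, -3.3]
grip_width: 0.693
[524.93571713 357.58848877 120.25428058] [ 0.12898688 -0.44236604 -3.5902681 ] [ 0.04953362 -0.05836133 -0.04171204] 0.6943178149475796
```

View pics/side2c.png

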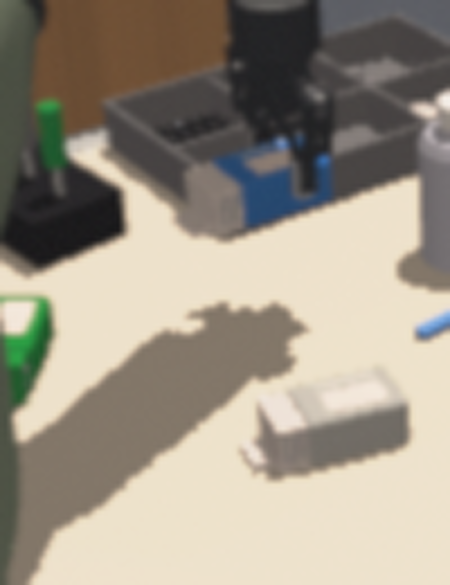

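```bash
python3 -m creep '[0,0,-0.03,0,1, 0,0,-0.063,0,1, 0,0,-0.063,0,0.2, 0,0,-0.063,0,-0.1, 0,0,-0.063,0,-0.25, 0,0,-0.063,0,-0.3]'; python3 - <<'E'
from h import *
im=r.capture("side");cv2.imwrite(f"pics/side3.png",im)
s=r.sense();print(s["ee_pos"],s["wrist_force"],s["wrist_torque"],s["grip_width"])
a=cv2.imread("pics/side3.png")[130:220,220:300];cv2.imwrite("pics/side3c.png",cv2.resize(a,None,fx=6,fy=6,interpolation=cv2.INTER_CUBIC))
E
```

```text
time: 7.02
ee_pos: [525.4, 357.8, 58.1]
orientation: [[0.001, 0.999, -0.033], [0.001, -0.033, -0.999], [-1.0, 0.001, -0.001]]
wrist_force: [-0.5, -0.4, -3.9]
grip_width: 0.689
[525.31274571 357.81699561  57.88961687] [-0.30436579  0.68094154 -2.63571376] [-0.00505381 -0.0757907   0.01523524] 0.6951246990947292
```

View pics/side3c.png

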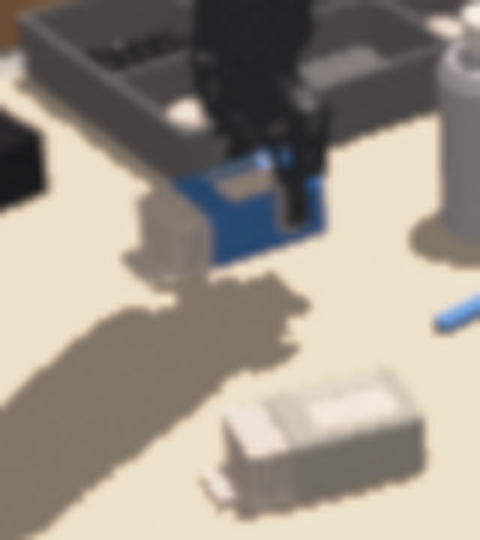

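```bash
python3 -m creep '[0,0,0,0,-0.33, 0,0,0,0,-0.345]'; python3 -m creep '[0,0,0,0,-0.36]';  python3 -c "
from h import *
cv2.imwrite('pics/side4.png',r.capture('side')[130:220,220:300].repeat(6,0).repeat(6,1))
s=r.sense();print(s['wrist_force'],s['wrist_torque'],s['grip_width'])"
```

```text
time: 7.32
ee_pos: [525.1, 357.7, 57.4]
orientation: [[0.0, 0.999, -0.033], [0.0, -0.033, -0.999], [-1.0, 0.0, -0.0]]
wrist_force: [-0.9, -0.1, -3.6]
grip_width: 0.691
time: 7.45
ee_pos: [525.1, 357.7, 57.3]
orientation: [[0.0, 0.999, -0.033], [0.0, -0.033, -0.999], [-1.0, 0.0, -0.0]]
wrist_force: [0.6, -0.2, -3.9]
grip_width: 0.691
[ 0.02575982  0.0872705  -2.82643658] [-0.01226508 -0.06225671  0.00590257] 0.6928836922685505
```

View pics/side4.png

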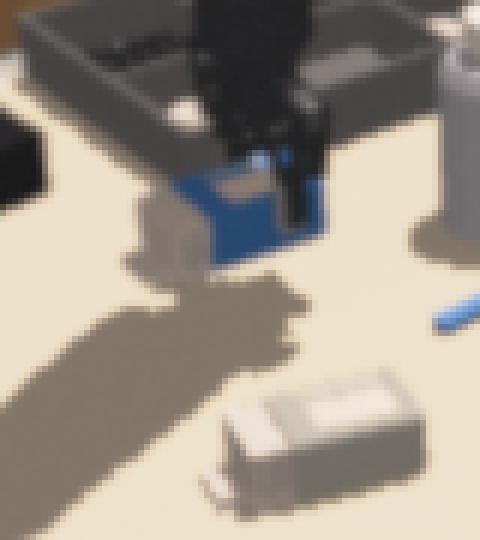

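```bash
python3 -m creep '[0,0,0,0,-0.375]'; python3 -m creep '[0,0,0,0,-0.385]';  python3 -c "
from h import *
cv2.imwrite('pics/side5.png',r.capture('side')[130:220,220:300].repeat(6,0).repeat(6,1))
s=r.sense();print(s['wrist_force'],s['wrist_torque'],s['grip_width'])"
```

```text
time: 7.62
ee_pos: [525.1, 357.6, 57.3]
orientation: [[0.0, 0.999, -0.033], [0.0, -0.033, -0.999], [-1.0, 0.0, -0.0]]
wrist_force: [-1.0, -0.9, -2.6]
grip_width: 0.688
time: 7.75
ee_pos: [525.1, 357.7, 57.3]
orientation: [[-0.0, 0.999, -0.033], [0.0, -0.033, -0.999], [-1.0, -0.0, -0.0]]
wrist_force: [-0.6, -0.1, -2.6]
grip_width: 0.695
[-0.98311976 -0.77421424 -4.72204246] [-0.01494757 -0.06562055 -0.01167025] 0.6937252612577565
```

View pics/side5.png

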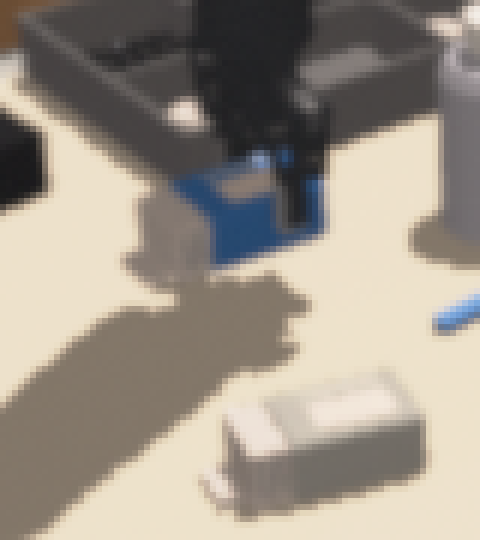

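```bash
python3 -m creep '[0,0,-0.02,0,-0.385, 0,0,-0.039,0,-0.385, 0,0,-0.041,0,-0.385, 0,0,-0.041,0,-0.39]'; python3 -m creep '[0,0,0,0,-0.395]'; python3 -m creep '[0,0,0,0,-0.4]'; 
```

```text
time: 8.3
ee_pos: [525.2, 357.6, 16.1]
orientation: [[-0.0, 0.999, -0.033], [-0.0, -0.033, -0.999], [-1.0, -0.0, 0.0]]
wrist_force: [0.2, 0.7, -3.1]
grip_width: 0.695
time: 8.43
ee_pos: [525.4, 357.8, 16.8]
orientation: [[0.001, 0.999, -0.033], [0.001, -0.033, -0.999], [-1.0, 0.001, -0.001]]
wrist_force: [-0.1, -0.0, -3.4]
grip_width: 0.698
time: 8.55
ee_pos: [525.3, 357.8, 16.7]
orientation: [[0.001, 0.999, -0.033], [0.001, -0.033, -0.999], [-1.0, 0.001, -0.001]]
wrist_force: [-0.2, -0.5, -2.7]
grip_width: 0.701
```

```bash
python3 -m creep '[0,0,0,0,-0.405]'|grep -E "force|width"; python3 -m creep '[0,0,0,0,-0.41]'|grep -E "force|width";python3 -m creep '[0,0,0,0,-0.41]'|grep -E "force|width"
```

```text
wrist_force: [-0.3, 0.9, -3.0]
grip_width: 0.7
wrist_force: [-1.0, 0.7, -0.0]
grip_width: 0.707
wrist_force: [-0.0, -0.4, -0.8]
grip_width: 0.702
```

```bash
python3 -m creep '[0,0,0,0,-0.404]'|grep -E "force|width"; python3 -m creep '[0,0,0.003,0,-0.404,0,0,0.006,0,-0.404,0,0,0.01,0,-0.404,0,0,0.01,0,-0.404]';python3 -c "
from h import *
cv2.imwrite('pics/side6.png',r.capture('side')[130:220,220:300].repeat(6,0).repeat(6,1))
s=r.sense();print(s['ee_pos'],s['wrist_force'],s['wrist_torque'],s['grip_width'])"
```

```text
wrist_force: [-0.2, 0.3, 3.3]
grip_width: 0.703
time: 9.55
ee_pos: [525.4, 357.7, 26.8]
orientation: [[0.001, 0.999, -0.033], [0.0, -0.033, -0.999], [-1.0, 0.001, -0.0]]
wrist_force: [-0.3, -0.2, 2.1]
grip_width: 0.703
[525.34748562 357.72242397  26.65817112] [ 0.87272719 -0.26737868  2.1763278 ] [-0.05169646 -0.04433988 -0.03172624] 0.6978564683696186
```

View pics/side6.png

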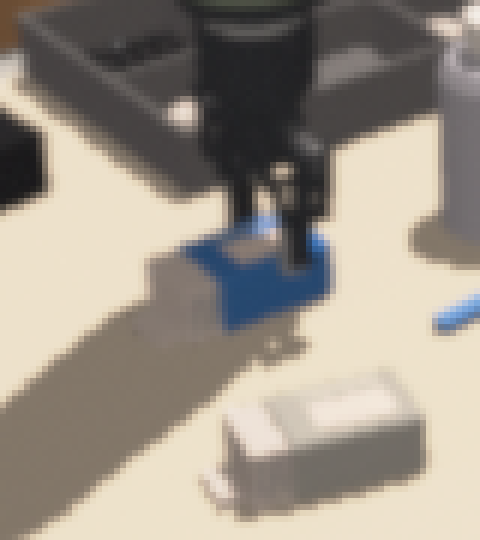

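```bash
python3 -m creep '[0,0,0.004,0,-0.404,0,0,0.009,0,-0.404,0,0,0.015,0,-0.404,0,0,0.02,0,-0.404,0,0,0.02,0,-0.404]';python3 -c "
from h import *
cv2.imwrite('pics/side7.png',r.capture('side')[130:220,220:300].repeat(6,0).repeat(6,1))
s=r.sense();print(s['ee_pos'],s['wrist_force'],s['wrist_torque'],s['grip_width'])"
```

```text
time: 10.22
ee_pos: [525.3, 357.8, 46.8]
orientation: [[0.001, 0.999, -0.032], [0.001, -0.032, -0.999], [-1.0, 0.001, -0.001]]
wrist_force: [0.6, -0.9, 0.0]
grip_width: 0.701
[525.17156553 357.69339815  46.42166577] [-0.89439829 -0.23328702 -0.66967383] [ 0.01205141  0.00249039 -0.01857426] 0.706589070094695
```

View pics/side7.png

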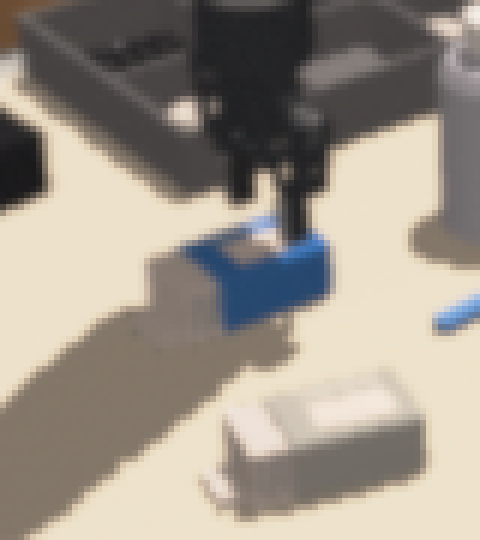

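```bash
python3 -m creep '[0,0,0.01,0,-1,0,0,0.01,0,-1,-0.017,0.001,0.01,0,-1,-0.035,0.001,0.01,0,-1,-0.035,0.001,-0.01,0,-1,-0.035,0.001,-0.026,0,-1,-0.035,0.001,-0.036,0,-1,-0.035,0.001,-0.036,0,-1]';python3 -m creep '[0,0,0,0,1,0,0,0,0,1,0,0,0,0,1,0,0,0.01,0,1,0,0,0.03,0,1,0,0,0.06,0,1,0,0,0.1,0,1,0,0,0.13,0,1]'
python3 - <<'E'
from h import *
for c in("top","side"): cv2.imwrite(f"pics/{c}8.png",r.capture(c))
s=r.sense();print(s["ee_pos"],s["wrist_force"],s["wrist_torque"],s["grip_width"])
a=cv2.imread("pics/side8.png")[80:210,200:300];b=cv2.imread("pics/top8.png")[150:280,140:260]
cv2.imwrite("pics/c8.png",np.hstack([cv2.resize(a,None,fx=3.5,fy=3.5),cv2.resize(b,None,fx=3.5,fy=3.5)]))
E
```

```text
time: 11.28
ee_pos: [490.1, 358.2, 9.3]
orientation: [[-0.001, 0.999, -0.033], [-0.001, -0.033, -0.999], [-1.0, -0.001, 0.001]]
wrist_force: [0.2, -0.1, 0.2]
grip_width: 1.0
time: 12.28
ee_pos: [490.3, 358.8, 143.3]
orientation: [[0.002, 0.999, -0.033], [0.001, -0.033, -0.999], [-1.0, 0.002, -0.001]]
wrist_force: [-0.2, 0.5, -3.9]
grip_width: 0.69
[491.23560921 359.34448637 144.43366568] [-0.42011772 -0.27010137 -3.96281171] [ 0.05513262 -0.01132564  0.01838845] 0.6965764696755956
```

View pics/c8.png

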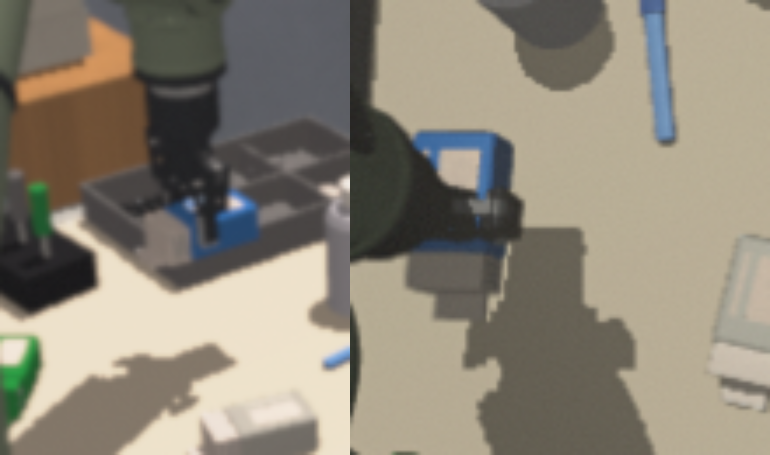

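```bash
python3 - <<'E'
from h import *
s=r.sense();print(s["ee_pos"])
o=np.array([500.7,358.7,133]);R=Rz(-1.9)
a=boxes(cv2.imread("pics/top8.png"),"top",150,200,180,250,8,o,R,REF)
b=boxes(cv2.imread("pics/side8.png"),"side",232,282,125,165,8,o,R,REF)
c=np.zeros((560,800,3),np.uint8);c[:560,:400]=a;c[:320,400:]=b;cv2.imwrite("pics/o8.png",c)
E
```

```text
[491.23560921 359.34448637 144.43366568]
```

View pics/o8.png

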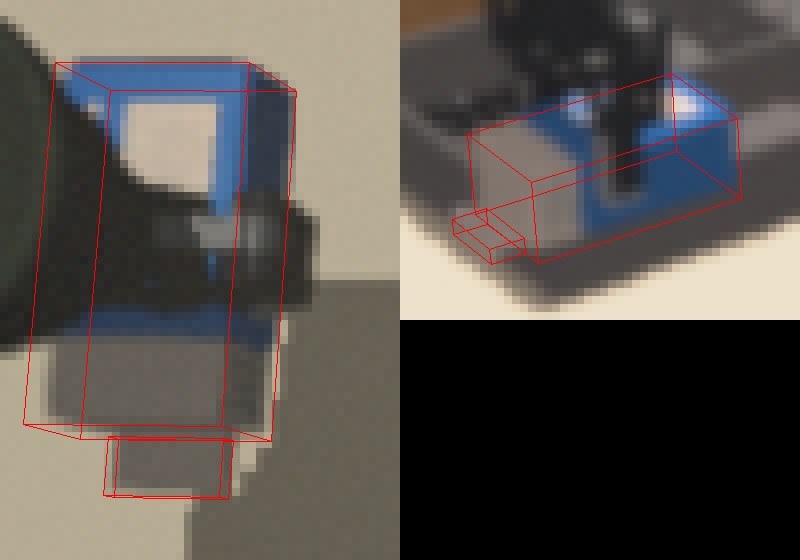

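```bash
cat > fit.py <<'E'
from h import *
from scipy.optimize import least_squares
T=[((-107,-58,16),(390,210)),((-107,58,16),(358.8,238.2)),((-59,30,35),(356,218.7)),((-59,-30,35),(372.5,205.5)),((56,42,62),(326.3,187)),((56,-42,62),(347.8,168.5))]
S=[((-59,30,35),(330.9,230.9)),((-59,-30,35),(350.6,234.2)),((-107,58,16),(319.8,243.5)),((-107,-58,16),(357.1,249.9))]
h0=np.array([552.5,-91.9,0])+Rz(37.8)@np.array([102,0,16.]);S.append(((102,0,16),tuple(proj("side",h0)-[.2,0])))
def f(p,full=False):
    o=np.array([p[0],p[1],0]);R=Rz(p[2]);e=[]
    for cam,L,d in(("top",T,p[3:5]),("side",S,p[5:7])):
        for X,u in L: e+=list(proj(cam,o+R@np.array(X,float))+d-u)
    return np.array(e) if full else np.concatenate([e,p[3:7]/0.8])
s=least_squares(f,[552,-92,37.8,0,0,0,0],loss="soft_l1")
print(s.x.round(2));print(f(s.x,True).reshape(-1,2).round(1).tolist())
E
python3 fit.py
```

```text
[ 5.5124e+02 -8.9090e+01  3.8100e+01  2.0000e-02 -2.1000e-01 -2.0000e-01
  1.5000e-01]
[[0.8, 2.5], [-0.1, 1.3], [-0.4, -0.2], [-0.1, -1.0], [-1.4, 0.1], [1.0, -0.8], [1.4, 0.4], [0.1, -0.2], [0.7, 0.2], [-0.5, -0.6], [-0.9, -0.1]]
```

```bash
python3 -m creep '[-0.004,-0.055,0,0,1,-0.01,-0.11,0,5,1,-0.015,-0.165,0,12,1,-0.02,-0.22,0,19,1,-0.022,-0.275,0,26,1,-0.022,-0.33,0,33,1,-0.02,-0.385,0,39.9,1,-0.015,-0.44,0,39.9,1]';python3 -m creep '[0.02,-0.01,0,0,1,0.05,-0.01,0,0,1,0.07,-0.005,0,0,1,0.0865,-0.001,-0.02,0,1,0.0865,-0.001,-0.045,0,1,0.0865,-0.001,-0.061,0,1,0.0865,-0.001,-0.061,0,1]'
python3 - <<'E'
from h import *
for c in("top","side"): cv2.imwrite(f"pics/{c}9.png",r.capture(c))
s=r.sense();print(s["ee_pos"],s["wrist_force"],s["wrist_torque"],s["grip_width"])
a=cv2.imread("pics/side9.png")[130:260,290:410];b=cv2.imread("pics/top9.png")[120:250,280:400]
cv2.imwrite("pics/c9.png",np.hstack([cv2.resize(a,None,fx=3.3,fy=3.3,interpolation=2),cv2.resize(b,None,fx=3.3,fy=3.3,interpolation=2)]))
E
```

```text
time: 13.38
ee_pos: [474.8, -83.2, 140.4]
orientation: [[-0.0, 0.786, 0.618], [0.0, 0.618, -0.786], [-1.0, 0.0, -0.0]]
wrist_force: [2.4, -0.8, -3.0]
grip_width: 0.69
time: 14.25
ee_pos: [561.0, -82.4, 78.6]
orientation: [[-0.002, 0.788, 0.616], [0.0, 0.616, -0.788], [-1.0, -0.001, -0.001]]
wrist_force: [-0.4, 1.0, -2.7]
grip_width: 0.691
[561.78817002 -82.42887264  79.93330539] [ 0.23344212 -0.15756007 -3.16106634] [-0.06936784  0.04653987 -0.0227826 ] 0.6887888177769623
```

View pics/c9.png

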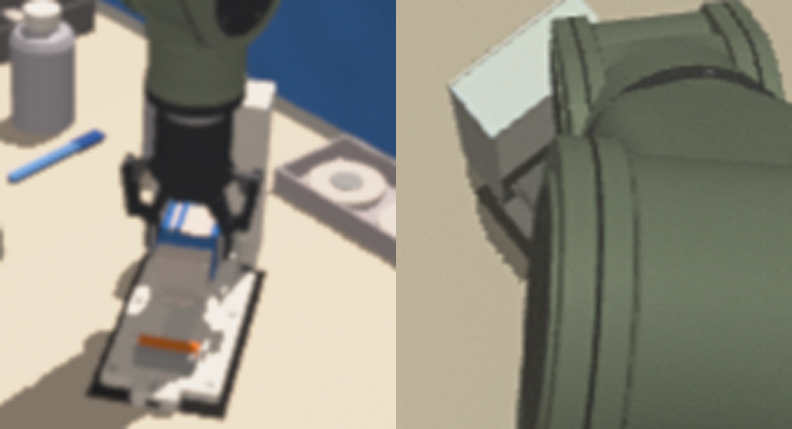

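```bash
python3 -m creep '[0,0,-0.005,0,1,0,0,-0.008,0,1,0,0,-0.01,0,1,0,0,-0.012,0,1]';python3 -m creep '[0,0,-0.002,0,1,0,0,-0.004,0,1]'
```

```text
time: 14.85
ee_pos: [560.5, -83.8, 68.2]
orientation: [[-0.002, 0.788, 0.615], [-0.002, 0.615, -0.788], [-1.0, -0.003, 0.0]]
wrist_force: [-18.1, -7.5, 25.9]
grip_width: 0.693
time: 15.1
ee_pos: [559.8, -84.5, 64.2]
orientation: [[-0.003, 0.789, 0.615], [-0.003, 0.615, -0.789], [-1.0, -0.004, 0.0]]
wrist_force: [-18.9, -12.1, 23.7]
grip_width: 0.693
```

```bash
python3 -m creep '[0,0,-0.003,0,1,0,0,-0.005,0,1]';python3 -c "
from h import *
cv2.imwrite('pics/side10.png',cv2.resize(r.capture('side')[130:260,290:410],None,fx=4.5,fy=4.5,interpolation=2))
s=r.sense();print(s['ee_pos'],s['wrist_force'],s['wrist_torque'],s['grip_width'])"
```

```text
time: 15.35
ee_pos: [559.4, -84.9, 59.0]
orientation: [[-0.004, 0.789, 0.615], [-0.003, 0.614, -0.789], [-1.0, -0.005, -0.0]]
wrist_force: [-22.0, -12.4, 28.2]
grip_width: 0.692
[559.45944382 -84.95879467  58.80660099] [-19.59544679 -11.7639626   21.96359725] [-2.09963472  3.29191698  0.01312924] 0.6878108843669765
```

View pics/side10.png

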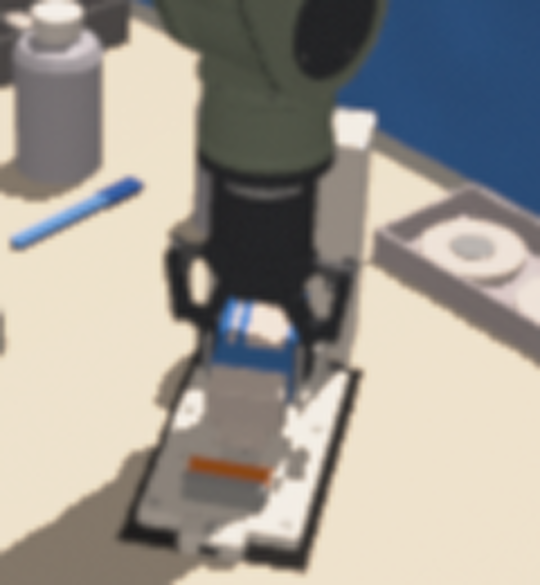

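```bash
python3 -m creep '[0,0,-0.003,0,1,0,0,-0.005,0,1]';python3 -m creep '[0,0,0.02,0,1,0,0,0.05,0,1,0,0,0.05,0,1]';python3 -c "
from h import *
cv2.imwrite('pics/side11f.png',r.capture('side'))
cv2.imwrite('pics/side11.png',cv2.resize(cv2.imread('pics/side11f.png')[130:260,290:410],None,fx=4.5,fy=4.5,interpolation=2))
s=r.sense();print(s['ee_pos'],s['wrist_force'],s['wrist_torque'],s['grip_width'])"
```

```text
time: 15.65
ee_pos: [559.0, -85.3, 53.9]
orientation: [[-0.005, 0.789, 0.614], [-0.004, 0.614, -0.789], [-1.0, -0.006, -0.0]]
wrist_force: [-21.1, -17.5, 24.9]
grip_width: 0.695
time: 16.02
ee_pos: [562.5, -82.5, 104.9]
orientation: [[0.003, 0.788, 0.616], [-0.0, 0.616, -0.788], [-1.0, 0.002, 0.002]]
wrist_force: [-1.3, 0.7, -4.2]
grip_width: 0.69
[561.87668901 -82.41268492 103.59085486] [ 0.4101533  -0.560635   -3.99818755] [-0.06449547  0.0254056   0.02009165] 0.689397285406183
```

View pics/side11.png

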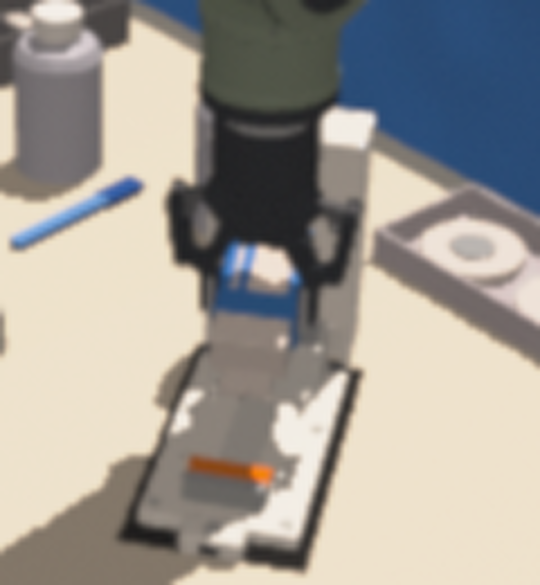

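```bash
cat >> h.py <<'E'
def Ry(a): a=np.radians(a);return np.array([[np.cos(a),0,np.sin(a)],[0,1,0],[-np.sin(a),0,np.cos(a)]])
def refpose(tcp,th,g=-10.5,hp=33,yaw=38,dz=10.5):
    R=Rz(yaw)@Ry(-th); pad=np.array(tcp)+[0,0,hp-dz]; return pad-R@np.array([g,0,hp]),R
E
python3 - <<'E'
from h import *
im=cv2.imread("pics/side11f.png");out=[]
for th in(20,25,30):
    o,R=refpose((561.9,-82.4,103.8),th)
    b=boxes(im,"side",330,365,180,222,8,o,R,REF); out.append(b[:, :264]); print(th,o+R@np.array([-73,0,0]))
cv2.imwrite("pics/o11.png",np.hstack(out)[:600])
E
```

```text
20 [ 524.51352004 -111.60951942   73.91388456]
25 [ 528.25364761 -108.68741151   69.97820167]
30 [ 532.24984424 -105.56524052   66.47116168]
```

View pics/o11.png

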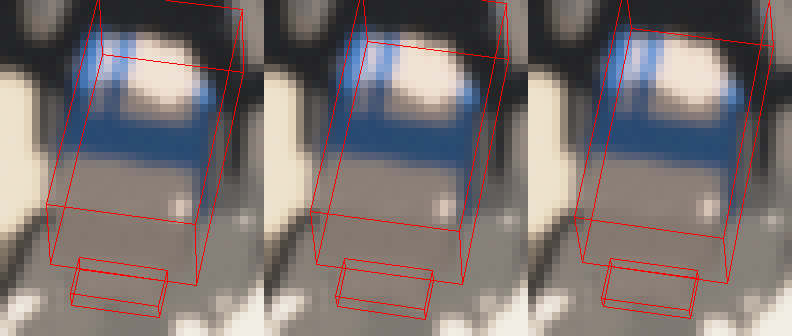

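```bash
python3 - <<'E'
from h import *
im=cv2.imread("pics/side11f.png").astype(float)
im=np.clip((im-40)*2.2,0,255).astype(np.uint8);out=[]
x0,x1,y0,y1=332,364,182,226
raw=cv2.resize(im[y0:y1,x0:x1],None,fx=12,fy=12,interpolation=cv2.INTER_CUBIC)
o,R=refpose((561.9,-82.4,103.8),25)
b=boxes(im,"side",x0,x1,y0,y1,12,o,R,REF)
cv2.imwrite("pics/o11b.png",np.hstack([raw,b]))
E
```

```text
(no output)
```

View pics/o11b.png

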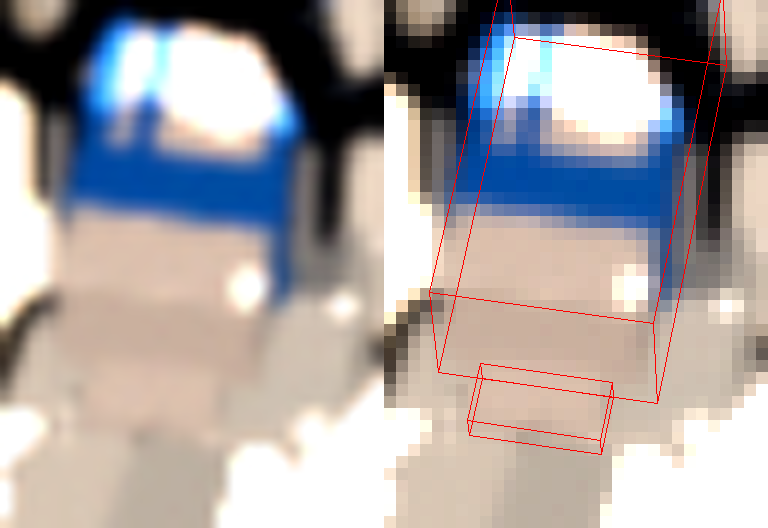

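```bash
python3 - <<'E'
from h import *
for th in range(16,37,3):
    o,R=refpose((561.9,-82.4,103.8),th)
    p=lambda x,y,z: proj("side",o+R@np.array([x,y,z],float))
    f=p(-73,0,1);b=p(-29,0,42);h=p(-55,0,40);print(th,f.round(1),h.round(1),b.round(1),(f-b)[1].round(2),(f-h)[1].round(2), (o+R@np.array([-73,0,0])).round(1))
E
```

```text
16 [343.7 218. ] [344.6 206. ] [346.1 199.4] 18.64 12.07 [ 521.7 -113.8   77.4]
19 [343.8 218.2] [344.6 206.5] [346.1 199.7] 18.54 11.72 [ 523.8 -112.2   74.7]
22 [344.  218.4] [344.6 207. ] [346.1 200. ] 18.38 11.34 [ 526.  -110.5   72.3]
25 [344.1 218.4] [344.6 207.5] [346.1 200.3] 18.17 10.93 [ 528.3 -108.7   70. ]
28 [344.3 218.5] [344.6 208. ] [346.1 200.5] 17.92 10.5 [ 530.6 -106.8   67.8]
31 [344.4 218.4] [344.6 208.4] [346.  200.8] 17.61 10.03 [ 533.1 -104.9   65.8]
34 [344.6 218.3] [344.7 208.8] [346.  201.1] 17.26 9.54 [ 535.6 -102.9   64. ]
```

```bash
python3 - <<'E'
from h import *
for o,yaw in(((551.6,-90.2,0),38),((551.2,-89.1,0),38.1),((552.5,-91.9,0),37.8)):
    o=np.array(o,float);R=Rz(yaw)
    for x in((-59,0,35),(-107,0,16),(102,0,16)):
        print(o,x,proj("side",o+R@np.array(x,float)).round(2),(proj("side",o+R@np.array(x,float)+R@np.array([0,1.,0]))-proj("side",o+R@np.array(x,float))).round(2),proj("top",o+R@np.array(x,float)).round(2))
a=cv2.imread("pics/side1.png");x0,x1,y0,y1=315,365,222,262
b=cv2.resize(a[y0:y1,x0:x1],None,fx=15,fy=15,interpolation=cv2.INTER_CUBIC)
for u in range(x0,x1,5): cv2.putText(b,str(u),(int((u-x0+.5)*15),10),0,.35,(0,0,255),1);cv2.line(b,(int((u-x0+.5)*15),12),(int((u-x0+.5)*15),20),(0,0,255),1)
for v in range(y0,y1,5): cv2.putText(b,str(v),(0,int((v-y0+.5)*15)+4),0,.35,(0,0,255),1)
cv2.imwrite("pics/lip1.png",b)
E
```

```text
[551.6 -90.2   0. ] (-59, 0, 35) [341.96 232.6 ] [-0.31 -0.05] [364.38 211.57]
[551.6 -90.2   0. ] (-107, 0, 16) [338.83 246.48] [-0.31 -0.05] [375.18 226.03]
[551.6 -90.2   0. ] (102, 0, 16) [350.53 209.52] [-0.28 -0.04] [326.34 169.11]
[551.2 -89.1   0. ] (-59, 0, 35) [341.67 232.49] [-0.31 -0.05] [364.01 211.71]
[551.2 -89.1   0. ] (-107, 0, 16) [338.57 246.36] [-0.31 -0.05] [374.84 226.14]
[551.2 -89.1   0. ] (102, 0, 16) [350.19 209.41] [-0.28 -0.04] [325.9  169.29]
[552.5 -91.9   0. ] (-59, 0, 35) [342.45 232.74] [-0.31 -0.05] [364.94 211.28]
[552.5 -91.9   0. ] (-107, 0, 16) [339.29 246.62] [-0.31 -0.05] [375.68 225.77]
[552.5 -91.9   0. ] (102, 0, 16) [351.14 209.66] [-0.28 -0.04] [327.03 168.7 ]
```

View pics/lip1.png

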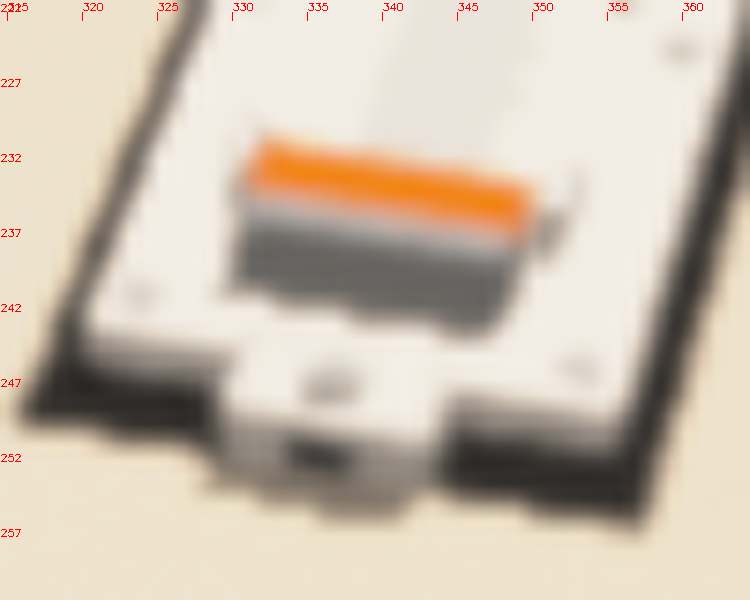

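```bash
python3 - <<'E'
from h import *
for yaw in(36.5,37.3,38.1):
    o=np.array([549.7,-87.2,0]);R=Rz(yaw);P=lambda x,y,z=16:proj("top",o+R@np.array([x,y,z],float))
    Q=lambda x,y,z=16:proj("side",o+R@np.array([x,y,z],float))
    sl=lambda a,b:(b-a)[1]/(b-a)[0]
    print(yaw,"top",[round(v,3) for v in(sl(P(60,-58),P(-105,-58)),sl(P(20,58),P(-105,58)),sl(P(-59,30,35),P(-59,-30,35)))],"side",[round(1/v,3) for v in(sl(Q(60,-58),Q(-105,-58)),sl(Q(60,58),Q(-105,58)))],sl(Q(-59,30,35),Q(-59,-30,35)),sl(Q(-107,58),Q(-107,-58)))
# measure edges: top white boundary by threshold
for cam,f in(("top","pics/top0.png"),("side","pics/side1.png")):
    g=cv2.cvtColor(cv2.imread(f),cv2.COLOR_BGR2GRAY).astype(float);g=cv2.GaussianBlur(g,(0,0),.6)
    rows=range(175,208,2) if cam=="top" else range(214,244,2)
    L=[];Rr=[]
    for v in rows:
        # strongest bright->dark step
        d=np.diff(g[v])
        if cam=="top": c=343+(v-154)*.87; w=range(int(c)-6,int(c)+9)
        else: c=366-(v-214)*.3; w=range(int(c)-6,int(c)+7)
        i=min(w,key=lambda k:d[k]); a=d[i-1:i+2]; 
        off=(a[0]-a[2])/(2*(a[0]-2*a[1]+a[2])) if (a[0]-2*a[1]+a[2])!=0 else 0
        Rr.append((i+.5+off,v))
    Rr=np.array(Rr);p=np.polyfit(Rr[:,1],Rr[:,0],1);res=Rr[:,0]-np.polyval(p,Rr[:,1]);k=abs(res)<1;p=np.polyfit(Rr[k,1],Rr[k,0],1)
    print(cam,"right edge dx/dy",p[0],"dy/dx",1/p[0],k.sum(),Rr[:,0].round(1))
E
```

```text
36.5 top [np.float64(1.209), np.float64(1.252), np.float64(-0.787)] side [np.float64(-0.312), np.float64(-0.42)] 0.16699547826594172 0.17384997099368021
37.3 top [np.float64(1.176), np.float64(1.217), np.float64(-0.81)] side [np.float64(-0.287), np.float64(-0.395)] 0.15801374971017693 0.16447171118155088
38.1 top [np.float64(1.143), np.float64(1.183), np.float64(-0.834)] side [np.float64(-0.263), np.float64(-0.37)] 0.14908551337625633 0.15515181274504866
top right edge dx/dy 0.8384147996213958 dy/dx 1.1927270373227805 17 [358.3 360.2 361.9 363.4 365.2 366.8 368.3 370.2 372.  373.5 375.2 376.9
 378.5 380.3 382.  383.5 385.2]
side right edge dx/dy -0.2972412421989472 dy/dx -3.3642706934009103 15 [366.6 366.1 365.5 364.9 364.2 363.7 363.2 362.5 361.9 361.3 360.7 360.2
 359.5 358.9 358.3]
```

```bash
python3 - <<'E'
from h import *
from scipy.optimize import least_squares
S=[((-59,30,35),(332.2,230.5)),((-59,-30,35),(350,233.8)),((-107,58,16),(319.8,243.4)),((-107,-58,16),(355.7,249.6)),((102,0,16),(350.9,209.6))]
T=[((-107,-58,16),(390,210)),((-107,58,16),(358.8,238.2)),((-59,30,35),(356,218.7)),((-59,-30,35),(372.5,205.5)),((56,42,62),(326.3,187)),((56,-42,62),(347.8,168.5))]
def f(p):
    o=np.array([p[0],p[1],0]);R=Rz(p[2])
    return np.concatenate([proj("side",o+R@np.array(X,float))-u for X,u in S]+[proj("top",o+R@np.array(X,float))+np.array([1.,0])-u for X,u in T]+[[(p[2]-36.9)*2]])
s=least_squares(f,[550,-88,37],loss="soft_l1");print(s.x.round(2));print(f(s.x)[:-1].reshape(-1,2).round(1).tolist())
o=np.array([s.x[0],s.x[1],0]);R=Rz(s.x[2])
for n,x in(("lip",(-59,0,30)),("bay",(-1.5,0,16))):print(n,(o+R@np.array(x,float)).round(1))
E
```

```text
[551.62 -87.64  37.11]
[[-0.1, 0.2], [0.3, -0.2], [0.2, -0.4], [0.2, -0.6], [-0.4, -0.3], [0.9, 3.3], [-0.4, 1.5], [-0.4, -0.0], [0.2, -0.5], [-0.9, -0.2], [1.9, -0.8]]
lip [ 504.6 -123.2   30. ]
bay [550.4 -88.5  16. ]
```

```bash
python3 -m creep '[-0.01,-0.006,0,-0.5,1,-0.0185,-0.0115,0,-0.9,1,-0.0185,-0.0115,-0.02,-0.9,1,-0.0185,-0.0115,-0.04,-0.9,1,-0.0185,-0.0115,-0.046,-0.9,1]';python3 -c "
from h import *
im=r.capture('side');cv2.imwrite('pics/side12f.png',im)
im=np.clip((im[175:260,310:380].astype(float)-30)*1.8,0,255).astype(np.uint8)
cv2.imwrite('pics/side12.png',cv2.resize(im,None,fx=7,fy=7,interpolation=2))
s=r.sense();print(s['ee_pos'],s['wrist_force'],s['wrist_torque'],s['grip_width'])"
```

```text
time: 16.7
ee_pos: [544.0, -93.2, 57.1]
orientation: [[0.003, 0.797, 0.604], [0.001, 0.604, -0.797], [-1.0, 0.003, 0.001]]
wrist_force: [8.9, 9.1, 20.5]
grip_width: 0.691
[544.1133354  -93.23336811  56.93364704] [ 5.45394033  4.61062431 11.07588826] [ 0.4552765  -0.67358801  0.01861543] 0.6915993659163722
```

View pics/side12.png

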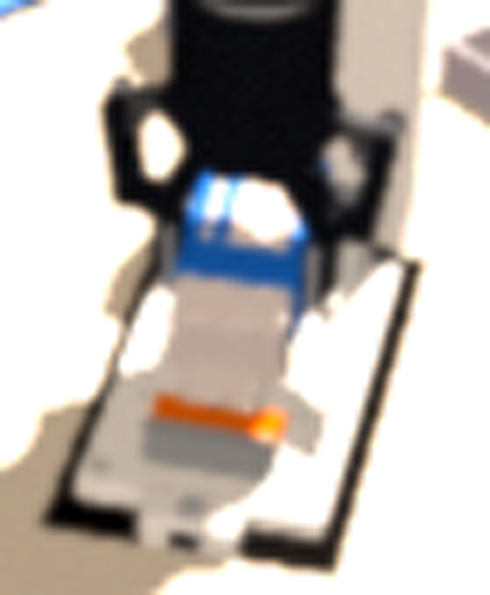

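```bash
python3 -m creep '[0,0,0.006,0,1,0,0,0.012,0,1,0.004,0.003,0.012,0,1,0.008,0.006,0.012,0,1,0.008,0.006,0.012,0,1]';python3 -c "
from h import *
im0=r.capture('side');cv2.imwrite('pics/side13f.png',im0)
s=r.sense();print(s['ee_pos'],s['wrist_force'],s['wrist_torque'],s['grip_width'])
e=np.clip((im0.astype(float)-30)*1.8,0,255).astype(np.uint8)
x0,x1,y0,y1=322,364,190,245
raw=cv2.resize(e[y0:y1,x0:x1],None,fx=9,fy=9,interpolation=2)
o,R=refpose(s['ee_pos'],28,yaw=37.1)
b=boxes(e,'side',x0,x1,y0,y1,9,o,R,REF);print(o+R@np.array([-73,0,0]))
cv2.imwrite('pics/o13.png',np.hstack([raw,b]))"
```

```text
time: 17.38
ee_pos: [551.3, -87.4, 69.1]
orientation: [[-0.0, 0.797, 0.604], [0.0, 0.604, -0.797], [-1.0, 0.0, -0.0]]
wrist_force: [-0.6, -0.2, -4.1]
grip_width: 0.695
[551.07614095 -87.67574109  69.04978585] [-1.16273225 -0.7386647  -3.91178536] [-0.03284741  0.04150546 -0.03021777] 0.6931258974108612
[ 519.41870845 -111.61806925   33.07054261]
```

View pics/o13.png

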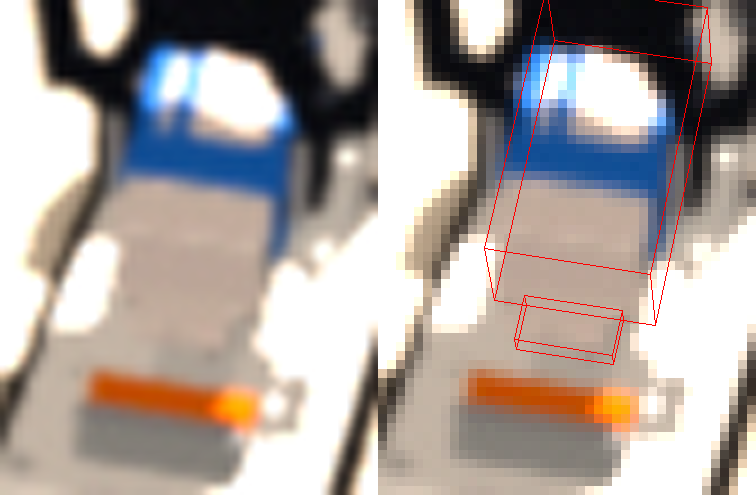

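```bash
python3 - <<'E'
from h import *
im=cv2.imread("pics/side13f.png").astype(float)
e=np.clip(255*((im-25)/200).clip(0,1)**.6,0,255).astype(np.uint8)
x0,x1,y0,y1=325,358,203,248
o=np.array([551.6,-87.6,0]);R=Rz(37.1)
raw=cv2.resize(e[y0:y1,x0:x1],None,fx=12,fy=12,interpolation=2)
b=boxes(e,"side",x0,x1,y0,y1,12,o,R,[((-64,-30,30),(-59,30,35)),((-58,32.5,16),(-38,36,28)),((-58,-36,16),(-38,-32.5,28)),((36,32.5,16),(56,36,28)),((36,-36,16),(56,-32.5,28))],((0,0,255),(255,0,0),(255,0,0),(0,160,0),(0,160,0)))
cv2.imwrite("pics/g13.png",np.hstack([raw,b]))
E
```

```text
(no output)
```

View pics/g13.png

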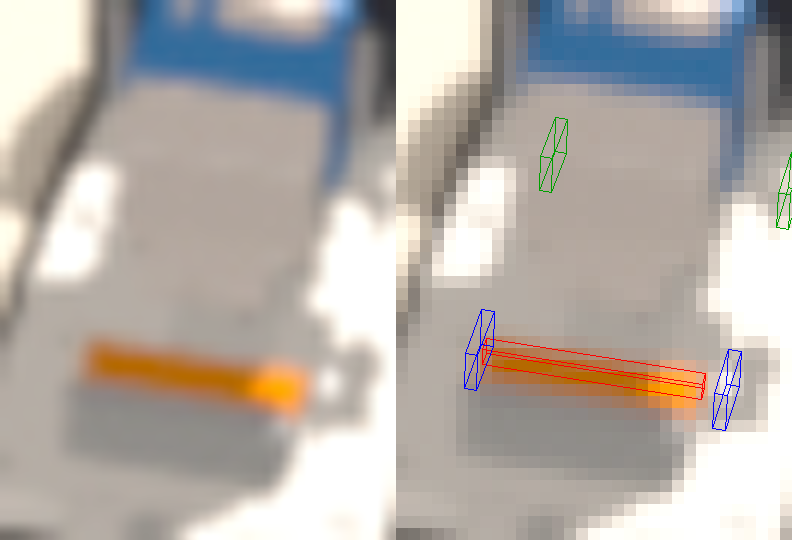

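```bash
python3 -m creep '[-0.005,-0.005,0.04,0,1,-0.01,-0.01,0.08,-10,1,-0.01,-0.01,0.09,-20,1,-0.01,-0.01,0.09,-30,1,-0.01,-0.01,0.09,-40,1,-0.01,-0.01,0.09,-50,1,-0.01,-0.01,0.09,-60,1,-0.01,-0.01,0.09,-70,1]';python3 -c "
from h import *
im0=r.capture('side');cv2.imwrite('pics/side14f.png',im0)
s=r.sense();print(s['ee_pos'],s['orientation'],s['joint_pos'])
cv2.imwrite('pics/side14.png',cv2.resize(im0[140:230,300:400],None,fx=7,fy=6.6,interpolation=2))"
```

```text
time: 18.42
ee_pos: [540.9, -97.8, 159.2]
orientation: [[-0.0, 0.837, -0.547], [0.0, -0.547, -0.837], [-1.0, -0.0, 0.0]]
wrist_force: [-0.3, 0.5, -3.1]
grip_width: 0.694
[540.99021001 -97.67584498 159.13782593] [[-2.00641653e-04  8.31969872e-01 -5.54820775e-01]
 [ 2.19163088e-04 -5.54820736e-01 -8.31969893e-01]
 [-9.99999956e-01 -2.88524048e-04 -7.10169363e-05]] [   0.7189522    44.52936901   11.90068004   95.92374175  -12.7785899
   40.89237627 -104.704646  ]
```

View pics/side14.png

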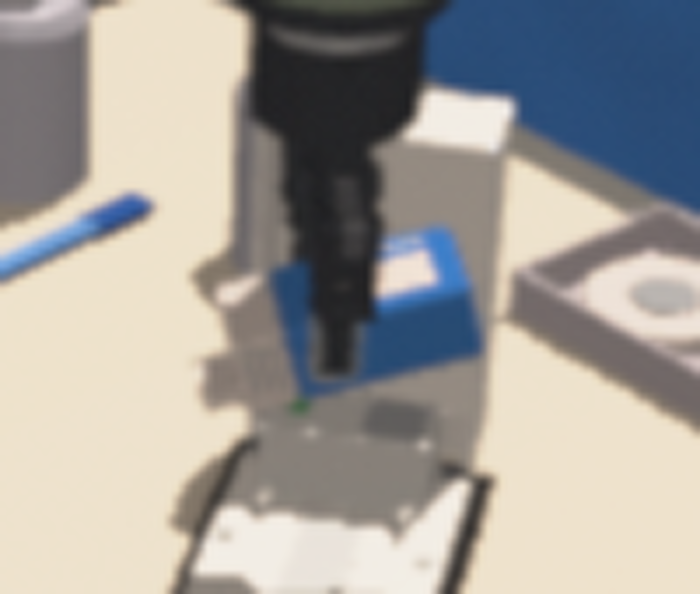

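```bash
python3 - <<'E'
from h import *
im=cv2.imread("pics/side14f.png")
yaw=np.degrees(np.arctan2(-.5548,.832));print(yaw)
out=[]
for th,g,hp in((12,-10.5,33),(15,-14,33)):
    o,R=refpose((541,-97.7,159.1),th,g=g,hp=hp,yaw=yaw)
    out.append(boxes(im,"side",325,372,170,206,8,o,R,REF))
cv2.imwrite("pics/o14.png",np.hstack(out))
E
```

```text
-33.69642383608385
```

View pics/o14.png

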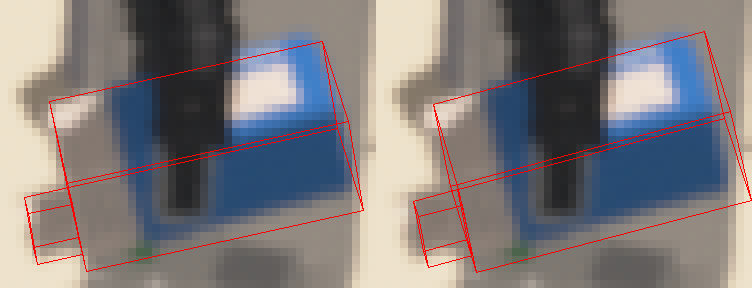

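```bash
python3 -m creep '[0,0,0,10,1,0,0,0,20,1,0,0,0,30,1,0,0,0,40,1,0,0,0,50,1,0.005,0.005,0,60,1,0.0138,0.0125,-0.03,70,1,0.0138,0.0125,-0.075,70,1]';python3 -m creep '[0,0,-0.006,0,1,0,0,-0.012,0,1,0,0,-0.018,0,1]';python3 -m creep '[0,0,-0.005,0,1,0,0,-0.01,0,1]'
```

```text
time: 19.48
ee_pos: [556.0, -85.0, 84.1]
orientation: [[0.003, 0.793, 0.609], [0.001, 0.609, -0.793], [-1.0, 0.003, 0.001]]
wrist_force: [0.6, -1.6, -4.2]
grip_width: 0.69
time: 19.85
ee_pos: [555.5, -85.5, 67.3]
orientation: [[0.002, 0.797, 0.604], [-0.0, 0.604, -0.797], [-1.0, 0.001, 0.001]]
wrist_force: [-0.2, 0.4, -3.4]
grip_width: 0.69
time: 20.1
ee_pos: [555.1, -85.4, 56.4]
orientation: [[0.001, 0.797, 0.604], [-0.0, 0.604, -0.797], [-1.0, 0.0, 0.0]]
wrist_force: [-5.3, -2.4, 10.9]
grip_width: 0.694
```

```bash
python3 -m creep '[0,0,-0.003,0,1,0,0,-0.006,0,1]'|grep -E "pos|force";python3 -m creep '[0,0,-0.003,0,1,0,0,-0.005,0,1]'|grep -E "pos|force"; python3 -m creep '[0,0,-0.002,0,1,0,0,-0.003,0,1]'|grep -E "pos|force"
```

```text
ee_pos: [554.1, -86.3, 50.8]
wrist_force: [-12.5, -5.1, 16.2]
ee_pos: [553.6, -86.6, 46.2]
wrist_force: [-22.4, -5.0, 56.3]
ee_pos: [553.7, -86.7, 45.9]
wrist_force: [-37.1, -2.5, 101.8]
```

```bash
python3 -m creep '[0,0,0.003,0,1,0,0,0.006,0,1]';python3 -c "
from h import *
im0=r.capture('side');cv2.imwrite('pics/side15f.png',im0)
s=r.sense();print(s['ee_pos'],s['wrist_force'],s['wrist_torque'],s['grip_width'])
cv2.imwrite('pics/side15.png',cv2.resize(im0[165:255,310:380],None,fx=6.6,fy=6.6,interpolation=2))"
```

```text
time: 21.1
ee_pos: [554.8, -85.6, 48.7]
orientation: [[0.0, 0.797, 0.603], [-0.0, 0.603, -0.797], [-1.0, -0.0, 0.0]]
wrist_force: [0.3, 0.3, -2.2]
grip_width: 0.694
[555.17156644 -85.38913958  48.84677859] [ 0.4385079   0.21628469 -2.50442421] [-0.04590118 -0.06281808 -0.00272804] 0.6921848991129752
```

View pics/side15.png

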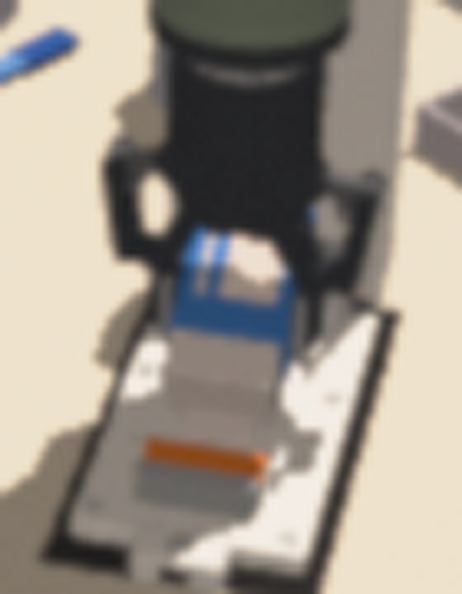

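```bash
python3 -m creep '[-0.004,-0.003,-0.0015,0,1,-0.008,-0.006,-0.0015,0,1,-0.0122,-0.0087,-0.0015,0,1]';python3 -m creep '[-0.0016,-0.0012,0,0,1,-0.0032,-0.0024,0,0,1]';python3 -c "
from h import *
im0=r.capture('side');cv2.imwrite('pics/side16f.png',im0)
s=r.sense();print(s['ee_pos'],s['wrist_force'],s['wrist_torque'],s['grip_width'])
im=np.clip(255*((im0[195:255,315:370].astype(float)-25)/200).clip(0,1)**.6,0,255).astype(np.uint8)
cv2.imwrite('pics/side16.png',cv2.resize(im,None,fx=10,fy=10,interpolation=2))"
```

```text
time: 21.52
ee_pos: [542.3, -94.4, 46.6]
orientation: [[-0.0, 0.797, 0.604], [0.0, 0.604, -0.797], [-1.0, -0.0, -0.0]]
wrist_force: [-0.3, 0.5, -3.9]
grip_width: 0.69
time: 21.78
ee_pos: [539.4, -96.5, 46.7]
orientation: [[-0.0, 0.797, 0.604], [0.0, 0.604, -0.797], [-1.0, -0.0, -0.0]]
wrist_force: [-0.0, -0.2, -3.2]
grip_width: 0.69
[539.24457826 -96.69456514  46.74477783] [-0.71513097 -0.90280533 -4.13986849] [-0.06055445  0.00173883  0.0235338 ] 0.6937561527596429
```

View pics/side16.png

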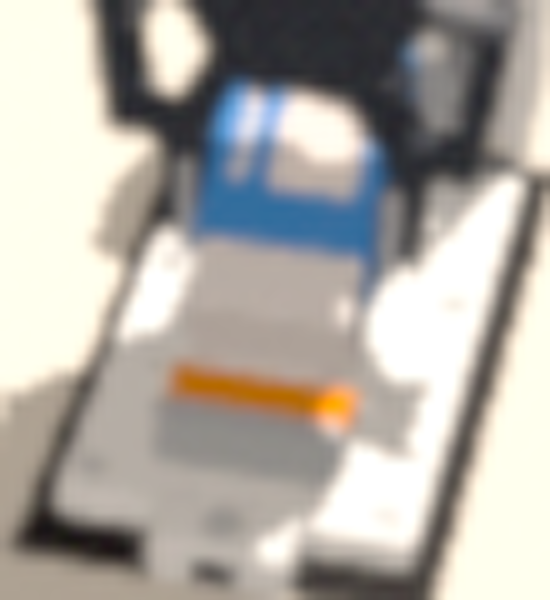

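```bash
python3 -m creep '[-0.0016,-0.0012,0,0,1,-0.0024,-0.0018,0,0,1]'|grep -E "pos|force";python3 -m creep '[-0.0016,-0.0012,0,0,1,-0.0024,-0.0018,0,0,1]'|grep -E "pos|force"
```

```text
ee_pos: [537.0, -98.3, 46.8]
wrist_force: [-0.8, 0.3, -3.0]
ee_pos: [534.6, -100.2, 46.8]
wrist_force: [0.5, 0.1, -3.9]
```

```bash
python3 -m creep '[-0.0016,-0.0012,0,0,1,-0.0016,-0.0012,0,0,1]'|grep -E "pos|force";python3 -m creep '[-0.0016,-0.0012,0,0,1,-0.0016,-0.0012,0,0,1]'|grep -E "pos|force";python3 -c "
from h import *
im0=r.capture('side');cv2.imwrite('pics/side17f.png',im0)
s=r.sense();print(s['ee_pos'],s['wrist_force'],s['wrist_torque'],s['grip_width'])
im=np.clip(255*((im0[195:255,315:370].astype(float)-25)/200).clip(0,1)**.6,0,255).astype(np.uint8)
cv2.imwrite('pics/side17.png',cv2.resize(im,None,fx=10,fy=10,interpolation=2))"
```

```text
ee_pos: [533.0, -101.3, 46.8]
wrist_force: [-0.6, 0.0, -4.0]
ee_pos: [531.4, -102.6, 46.8]
wrist_force: [-0.1, -0.1, -4.3]
[ 531.50002355 -102.47977252   46.76325795] [ 1.0267661   0.1259707  -2.99438714] [-0.02451766 -0.00409119  0.01751677] 0.6923547359668862
```

View pics/side17.png

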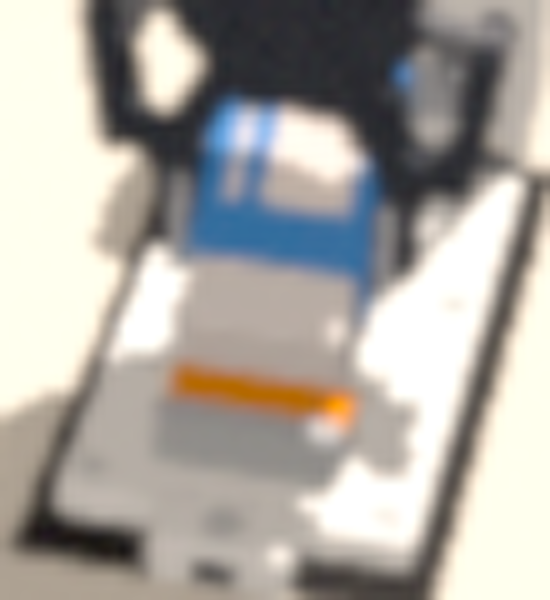

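```bash
python3 -m creep '[-0.0012,-0.0009,0,0,1,-0.0016,-0.0012,0,0,1]'|grep -E "pos|force";python3 -m creep '[-0.0012,-0.0009,0,0,1,-0.0016,-0.0012,0,0,1]'|grep -E "pos|force"
```

```text
ee_pos: [530.5, -103.2, 46.9]
wrist_force: [5.0, 4.6, -4.3]
ee_pos: [530.3, -103.3, 47.1]
wrist_force: [12.5, 9.7, -5.2]
```

```bash
python3 -m creep '[0.002,0.0015,0,0,1,0.0035,0.00265,0,0,1,0.0043,0.0033,-0.0015,0,1,0.005,0.0038,-0.0028,0,1,0.0058,0.0044,-0.0041,0,1]';python3 -m creep '[0.0007,0.0005,-0.0015,0,1,0.0014,0.001,-0.003,0,1,0.0021,0.0016,-0.0044,0,1]'
```

```text
time: 24.0
ee_pos: [534.4, -100.4, 43.3]
orientation: [[0.001, 0.797, 0.604], [-0.0, 0.604, -0.797], [-1.0, 0.001, 0.001]]
wrist_force: [-1.3, 1.2, 18.1]
grip_width: 0.693
time: 24.38
ee_pos: [537.5, -98.2, 39.2]
orientation: [[0.003, 0.797, 0.604], [0.001, 0.604, -0.797], [-1.0, 0.003, 0.001]]
wrist_force: [2.3, 6.0, 13.7]
grip_width: 0.693
```

```bash
python3 -m creep '[0.0007,0.0005,-0.0016,0,1,0.0014,0.001,-0.0032,0,1,0.0021,0.0016,-0.0048,0,1]';python3 -c "
from h import *
im0=r.capture('side');cv2.imwrite('pics/side18f.png',im0)
s=r.sense();print(s['ee_pos'],s['wrist_force'],s['wrist_torque'],s['grip_width'])
im=np.clip(255*((im0[180:250,310:375].astype(float)-25)/200).clip(0,1)**.6,0,255).astype(np.uint8)
cv2.imwrite('pics/side18.png',cv2.resize(im,None,fx=8.5,fy=8.5,interpolation=2))"
```

```text
time: 24.75
ee_pos: [540.3, -96.1, 34.6]
orientation: [[0.005, 0.797, 0.604], [0.001, 0.604, -0.797], [-1.0, 0.004, 0.002]]
wrist_force: [8.3, 8.5, 17.9]
grip_width: 0.697
[540.36956461 -96.03775132  34.52765889] [ 6.42308295  7.90388146 19.17593307] [ 1.12593541 -0.44499646 -0.13824862] 0.6917561724841355
```

View pics/side18.png

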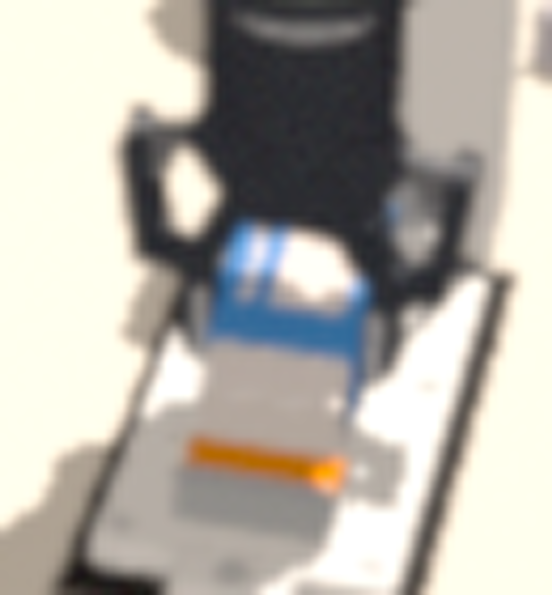

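```bash
python3 -m creep '[0.0009,0.0007,-0.0016,0,1,0.0017,0.0013,-0.0032,0,1,0.0025,0.0019,-0.005,0,1]'|grep -E "time|pos|force";python3 -m creep '[0.0005,0.0004,-0.0016,0,1,0.001,0.0008,-0.0032,0,1]'|grep -E "pos|force"; python3 -c "
from h import *
im0=r.capture('side');cv2.imwrite('pics/side19f.png',im0)
s=r.sense();print(s['ee_pos'],s['wrist_force'],s['wrist_torque'],s['grip_width'])
im=np.clip(255*((im0[180:250,310:375].astype(float)-25)/200).clip(0,1)**.6,0,255).astype(np.uint8)
cv2.imwrite('pics/side19.png',cv2.resize(im,None,fx=8.5,fy=8.5,interpolation=2))"
```

```text
time: 25.18
ee_pos: [542.2, -95.6, 29.8]
wrist_force: [2.4, -0.3, 17.3]
ee_pos: [543.1, -94.9, 26.4]
wrist_force: [3.8, -0.4, 16.0]
[543.14804822 -94.84612464  26.20007224] [ 4.54326394 -0.14754156 16.47140584] [-0.67303112 -0.12916021  0.06724669] 0.6902441511983245
```

View pics/side19.png

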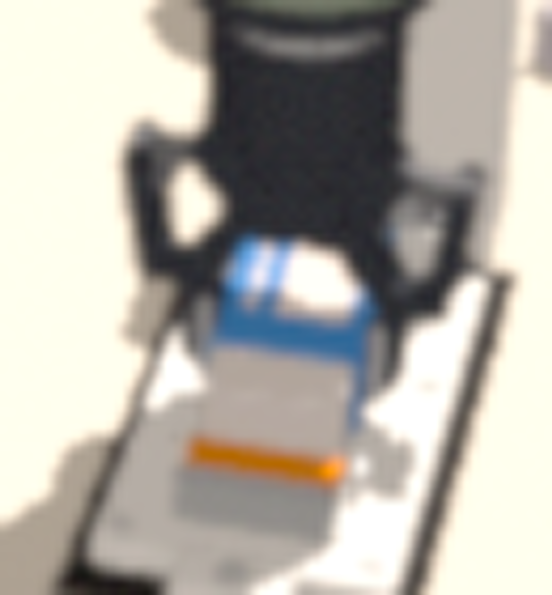

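```bash
python3 -m creep '[0.0003,0.0002,-0.001,0,1,0.0006,0.0004,-0.002,0,1]'|grep -E "time|pos|force";python3 -m creep '[0.0003,0.0002,-0.001,0,1,0.0006,0.0004,-0.002,0,1]'|grep -E "pos|force";python3 -m creep '[0.0002,0.0001,-0.001,0,1,0.0004,0.0003,-0.0015,0,1]'|grep -E "pos|force"
```

```text
time: 25.72
ee_pos: [543.7, -94.4, 24.3]
wrist_force: [3.8, -1.1, 15.4]
ee_pos: [544.4, -93.9, 22.3]
wrist_force: [5.3, -0.5, 13.3]
ee_pos: [544.9, -93.5, 20.7]
wrist_force: [5.0, 0.8, 18.2]
```

```bash
python3 -c "
from h import *
im0=r.capture('side');cv2.imwrite('pics/side20f.png',im0)
s=r.sense();print(s['ee_pos'],s['wrist_force'],s['wrist_torque'],s['grip_width'])
e=np.clip(255*((im0.astype(float)-25)/200).clip(0,1)**.6,0,255).astype(np.uint8)
x0,x1,y0,y1=325,362,198,245
raw=cv2.resize(e[y0:y1,x0:x1],None,fx=10,fy=10,interpolation=2)
o=np.array([550.4,-88.5,16]);R=Rz(37.1)
b=boxes(e,'side',x0,x1,y0,y1,10,o,R,REF)
cv2.imwrite('pics/o20.png',np.hstack([raw,b]))"
```

```text
[544.89027537 -93.52079861  20.74224107] [ 6.26949119  1.50634872 13.52884933] [-0.3344359  -0.30327081  0.03665085] 0.6900919543398484
```

View pics/o20.png

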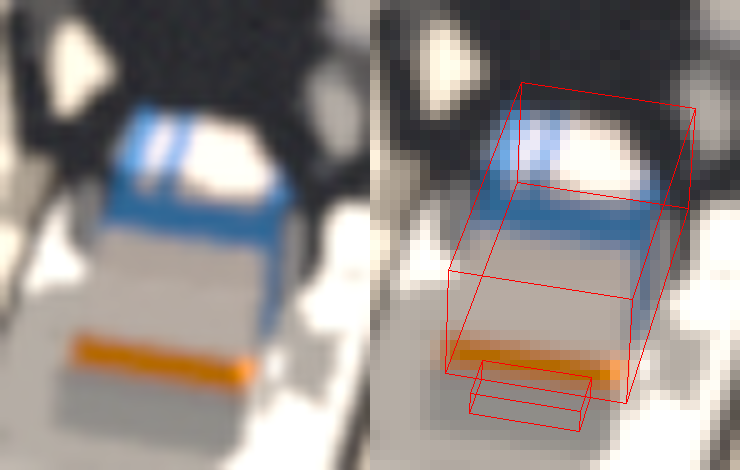

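```bash
python3 - <<'E'
from h import *
o=np.array([551.6,-87.6,0]);R=Rz(37.1)
for th in(0,3,6,9,12):
    Q=R@Ry(-th); t=o+R@np.array([-74.,0,16])
    P=lambda x,y,z:proj("side",t+Q@np.array([x+73,y,z],float)).round(1)
    print(th,"bnd L/R",P(-29,30,40),P(-29,-30,40),"fronttop",P(-55,0,42),"labelend",P(-24,0,42))
    
E
```

```text
0 bnd L/R [334.2 220.3] [352.3 223.1] fronttop [341.6 225.9] labelend [343.6 220.3]
3 bnd L/R [334.1 220.1] [352.2 223. ] fronttop [341.4 226.1] labelend [343.4 220.1]
6 bnd L/R [333.9 220. ] [352.1 222.8] fronttop [341.3 226.3] labelend [343.3 219.9]
9 bnd L/R [333.8 219.9] [352.  222.8] fronttop [341.2 226.6] labelend [343.2 219.8]
12 bnd L/R [333.6 219.9] [351.9 222.7] fronttop [341.  226.9] labelend [343.  219.8]
```

```bash
python3 -m creep '[0.0002,0.0001,-0.001,0,1,0.0002,0.0002,-0.001,0,1]'|grep -E "time|pos|force";python3 -m creep '[0.0002,0.0001,-0.001,0,1,0.0002,0.0001,-0.001,0,1]'|grep -E "pos|force";python3 -m creep '[0.0002,0.0001,-0.001,0,1,0.0002,0.0001,-0.001,0,1]'|grep -E "pos|force"
```

```text
time: 26.52
ee_pos: [545.1, -93.4, 20.3]
wrist_force: [1.9, 0.2, 28.0]
ee_pos: [545.1, -93.5, 20.3]
wrist_force: [-4.3, 1.2, 51.6]
ee_pos: [545.2, -93.5, 20.1]
wrist_force: [-12.6, 2.5, 70.0]
```

```bash
python3 - <<'E'
from h import *
s=r.sense();F=np.array(s['wrist_force']);T=np.array(s['wrist_torque']);R=Rz(37.1)
f=R.T@F;t=R.T@T;print(f.round(1),t.round(3))
for zc in(16,62): 
    zz=-(s['ee_pos'][2]+215-zc);Fz=f[2]+3.9
    print(zc,(zz*f[0]-t[1]*1000+39)/Fz)
E
python3 -m creep '[0,0,0.001,0,1,0,0,0.0025,0,1]'|grep -E "pos|force"
python3 -c "
from h import *
s=r.sense();R=Rz(37.1);print((R.T@s['wrist_force']).round(1),(R.T@s['wrist_torque']).round(3))"
```

```text
[-8.5  9.6 70. ] [ 1.878  1.857 -0.267]
16 0.6748163480548366
62 -4.631719760681347
ee_pos: [544.9, -93.5, 20.3]
wrist_force: [0.9, -0.7, -2.9]
[ 0.3 -1.1 -2.9] [-0.18  -0.061 -0.016]
```

```bash
python3 -m creep '[0,0,0,0,-0.3,0,0,0,0,-0.45,0,0,0,0,-0.7,0,0,0,0,-1,0,0,0.02,0,-1,0,0,0.06,0,-1,0,0,0.1,0,-1,0,0,0.14,0,-1]';python3 -m creep '[-0.04,-0.04,0.04,0,-1,-0.07,-0.08,0.07,0,-1,-0.1,-0.12,0.07,0,-1,-0.1,-0.17,0.07,0,-1,-0.1,-0.22,0.07,0,-1,-0.1,-0.27,0.07,0,-1]'
python3 - <<'E'
from h import *
for c in("top","side"): cv2.imwrite(f"pics/{c}21.png",r.capture(c))
a=cv2.imread("pics/side21.png")[140:260,305:385];b=cv2.imread("pics/top21.png")[110:250,290:410]
cv2.imwrite("pics/c21.png",np.hstack([cv2.resize(a,(400,600),interpolation=2),cv2.resize(b,(400,467),interpolation=2)[:467]] if 0 else [cv2.resize(a,(360,540),interpolation=2),cv2.resize(b,(440,540),interpolation=2)]))
E
```

```text
time: 28.28
ee_pos: [543.8, -93.1, 160.5]
orientation: [[-0.0, 0.797, 0.604], [0.0, 0.604, -0.797], [-1.0, -0.0, -0.0]]
wrist_force: [-0.4, 0.4, -0.2]
grip_width: 0.999
time: 29.02
ee_pos: [443.7, -364.7, 229.3]
orientation: [[-0.0, 0.797, 0.604], [0.0, 0.604, -0.797], [-1.0, 0.0, -0.0]]
wrist_force: [0.7, 1.5, 1.6]
grip_width: 1.0
```

View pics/c21.png

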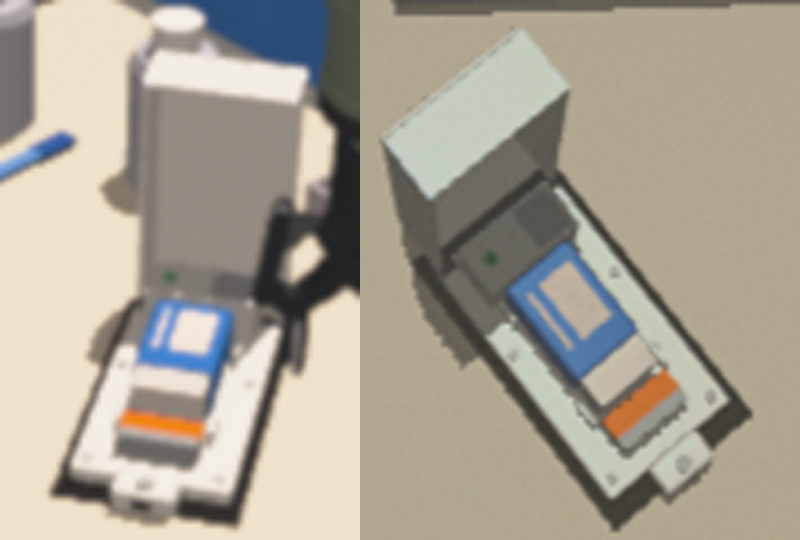

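```bash
python3 - <<'E'
from h import *
o=np.array([550.4,-88.5,16]);R=Rz(37.1)
a=boxes(cv2.imread("pics/top21.png"),"top",322,380,165,230,7,o,R,REF)
b=boxes(cv2.imread("pics/side21.png"),"side",320,365,195,248,8,o,R,REF)
c=np.zeros((460,800,3),np.uint8);c[:a.shape[0],:a.shape[1]]=a[:460];c[:b.shape[0],420:420+b.shape[1]]=b[:460,:380];cv2.imwrite("pics/o21.png",c)
E
```

```text
(no output)
```

View pics/o21.png

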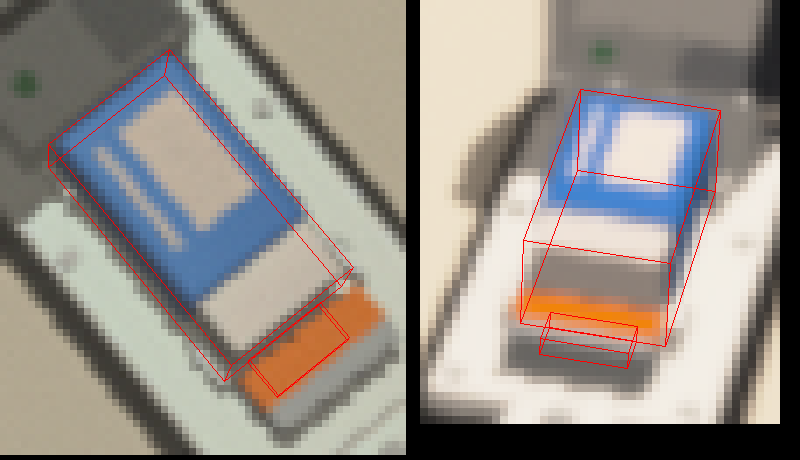

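```bash
python3 - <<'E'
from h import *
print(at_z("top",(262,135),0),at_z("top",(254,107),154))
from scipy.spatial.transform import Rotation
E
python3 -m creep '[0.02,0.05,0,0,1,0.04,0.1,0,0,1,0.06,0.15,0,0,1,0.085,0.2,0,0,1,0.11,0.25,-0.02,0,1,0.1318,0.2952,-0.06,0,1,0.1318,0.2952,-0.11,0,1,0.1318,0.2952,-0.15,0,1]'
```

```text
[745.21436205 157.45602841   0.        ] [764.86228376 154.2461036  154.        ]
time: 30.12
ee_pos: [575.3, -66.9, 77.3]
orientation: [[-0.001, 0.796, 0.605], [0.0, 0.605, -0.796], [-1.0, -0.001, -0.001]]
wrist_force: [1.0, -1.8, 0.2]
grip_width: 0.002
```

```bash
python3 -m creep '[0,0,-0.008,0,1,0,0,-0.015,0,1,0,0,-0.018,0,1]'|grep -E "pos|force";python3 -m creep '[0,0,-0.0015,0,1,0,0,-0.003,0,1]'|grep -E "pos|force";python3 -m creep '[0,0,-0.0015,0,1,0,0,-0.002,0,1]'|grep -E "pos|force"
```

```text
ee_pos: [576.3, -68.0, 62.2]
wrist_force: [-0.1, -0.8, 0.1]
ee_pos: [576.1, -67.9, 58.8]
wrist_force: [-0.8, -0.8, -0.4]
ee_pos: [576.1, -67.9, 57.9]
wrist_force: [-9.5, 0.2, 38.0]
```

```bash
python3 -m creep '[0,0,0.05,0,1,0,0,0.11,0,1,0,0,0.17,0,1,0.01,0.008,0.205,0,1,0.05,0.038,0.205,0,1,0.09,0.068,0.205,0,1,0.123,0.092,0.205,0,1,0.123,0.092,0.205,0,1]'; python3 - <<'E'
from h import *
for c in("top","side"): cv2.imwrite(f"pics/{c}22.png",r.capture(c))
a=cv2.imread("pics/side22.png")[60:260,260:430];b=cv2.imread("pics/top22.png")[60:260,230:400]
cv2.imwrite("pics/c22.png",np.hstack([cv2.resize(a,None,fx=2.3,fy=2.3,interpolation=2),cv2.resize(b,None,fx=2.3,fy=2.3,interpolation=2)]))
print(r.sense()['ee_pos'])
E
```

```text
time: 32.0
ee_pos: [699.7, 26.6, 259.9]
orientation: [[-0.001, 0.796, 0.606], [0.001, 0.606, -0.796], [-1.0, -0.0, -0.001]]
wrist_force: [-0.9, -0.7, -0.4]
grip_width: -0.003
[698.55591576  23.94223417 260.99011085]
```

View pics/c22.png

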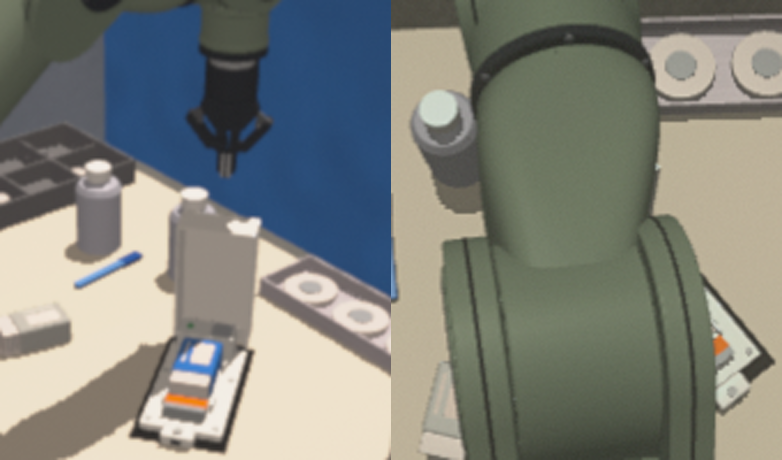

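```bash
python3 -m creep '[0,0,-0.03,0,1,0,0,-0.065,0,1,-0.006,-0.0045,-0.065,0,1,-0.0116,-0.0087,-0.065,0,1,-0.0156,-0.0118,-0.065,0,1,-0.021,-0.016,-0.064,0,1,-0.0275,-0.0208,-0.063,0,1,-0.0275,-0.0208,-0.063,0,1]'; python3 - <<'E'
from h import *
a=r.capture("side")[60:260,260:430]
cv2.imwrite("pics/c23.png",cv2.resize(a,None,fx=3,fy=3,interpolation=2))
s=r.sense();print(s['ee_pos'],(Rz(37.1).T@s['wrist_force']).round(1))
E
```

```text
time: 33.1
ee_pos: [670.9, 2.8, 198.7]
orientation: [[-0.0, 0.797, 0.603], [-0.0, 0.603, -0.797], [-1.0, -0.0, 0.0]]
wrist_force: [-0.5, -0.1, 0.6]
grip_width: 0.002
[671.08883504   3.05040444 198.37871251] [0.6 0.2 0.2]
```

View pics/c23.png

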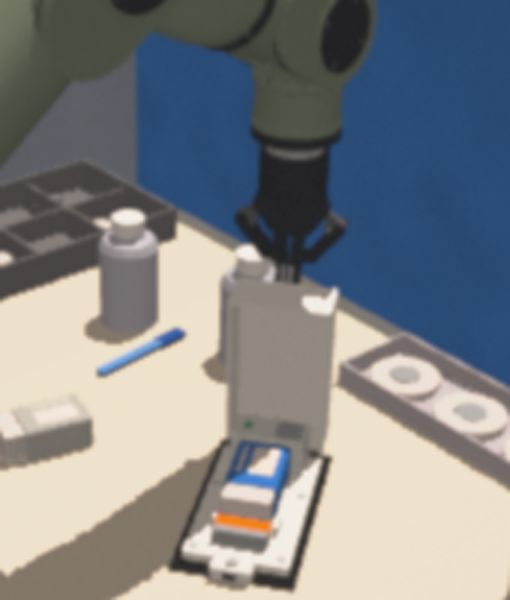

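```bash
python3 -m creep '[-0.012,-0.009,0.0025,0,1,-0.0263,-0.0199,0.005,0,1,-0.0399,-0.0302,0.004,0,1,-0.0526,-0.0398,0.002,0,1]'; python3 -m creep '[-0.0128,-0.0097,-0.0025,0,1,-0.0252,-0.019,-0.0075,0,1,-0.0375,-0.0284,-0.0135,0,1,-0.0492,-0.0372,-0.0205,0,1]'; python3 - <<'E'
from h import *
a=r.capture("side")[60:260,260:430]
cv2.imwrite("pics/c24.png",cv2.resize(a,None,fx=3,fy=3,interpolation=2))
s=r.sense();print(s['ee_pos'],(Rz(37.1).T@s['wrist_force']).round(1))
E
```

```text
time: 33.65
ee_pos: [618.5, -36.5, 200.4]
orientation: [[0.0, 0.797, 0.604], [0.0, 0.604, -0.797], [-1.0, 0.0, 0.0]]
wrist_force: [0.8, 1.9, 3.9]
grip_width: 0.001
time: 34.15
ee_pos: [569.2, -73.8, 179.6]
orientation: [[-0.0, 0.797, 0.604], [0.0, 0.604, -0.797], [-1.0, -0.0, -0.0]]
wrist_force: [0.9, 0.4, 0.0]
grip_width: 0.001
[567.74436242 -75.20371494 178.79140984] [-2.  -1.6 -0.8]
```

View pics/c24.png

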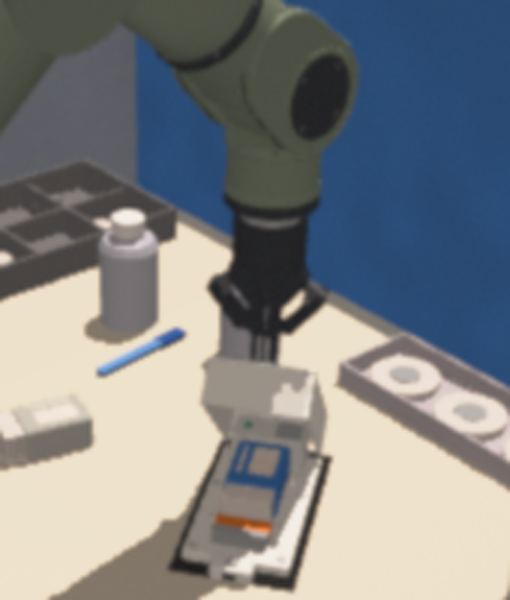

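```bash
python3 -m creep '[-0.0076,-0.0057,-0.006,0,1,-0.0156,-0.0118,-0.0125,0,1,-0.0235,-0.0178,-0.0205,0,1,-0.0311,-0.0235,-0.029,0,1]'; python3 -m creep '[-0.0088,-0.0067,-0.0115,0,1,-0.0168,-0.0127,-0.024,0,1,-0.0243,-0.0184,-0.038,0,1,-0.0307,-0.0232,-0.053,0,1]'; python3 - <<'E'
from h import *
a=r.capture("side")[60:260,260:430]
cv2.imwrite("pics/c25.png",cv2.resize(a,None,fx=3,fy=3,interpolation=2))
s=r.sense();print(s['ee_pos'],(Rz(37.1).T@s['wrist_force']).round(1))
E
```

```text
time: 34.7
ee_pos: [537.8, -97.6, 150.2]
orientation: [[-0.0, 0.797, 0.604], [0.0, 0.604, -0.797], [-1.0, -0.0, -0.0]]
wrist_force: [-0.2, 0.6, 0.7]
grip_width: 0.001
time: 35.2
ee_pos: [507.0, -120.8, 97.0]
orientation: [[-0.0, 0.797, 0.604], [0.0, 0.604, -0.797], [-1.0, -0.0, -0.0]]
wrist_force: [0.8, -1.1, 1.1]
grip_width: -0.004
[ 505.72421015 -121.34876262   95.44611567] [-0.7 -0.6 -1.8]
```

View pics/c25.png

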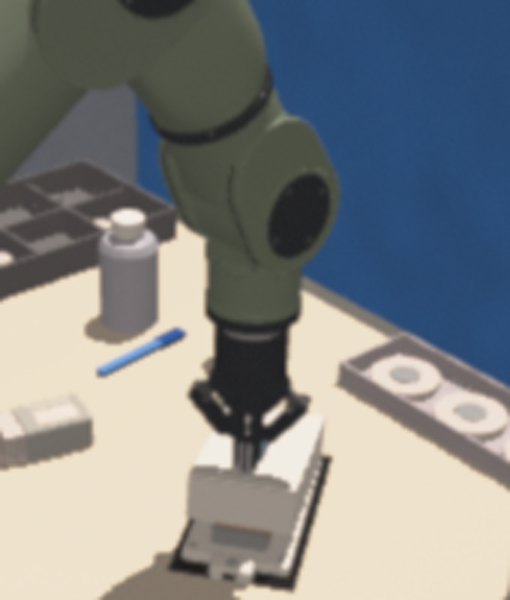

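```bash
python3 -m creep '[-0.004,-0.003,-0.008,0,1,-0.007,-0.005,-0.015,0,1,-0.0085,-0.0063,-0.022,0,1,-0.009,-0.007,-0.027,0,1,-0.009,-0.007,-0.027,0,1]'; python3 -m creep '[0,0,-0.001,0,1,0,0,-0.0015,0,1]'|grep -E "pos|force"; python3 -m creep '[0,0,-0.001,0,1,0,0,-0.001,0,1]'|grep -E "pos|force"
```

```text
time: 35.88
ee_pos: [498.7, -127.3, 70.5]
orientation: [[-0.0, 0.797, 0.604], [0.0, 0.604, -0.797], [-1.0, -0.0, -0.0]]
wrist_force: [-0.1, -0.3, 0.7]
grip_width: 0.006
ee_pos: [498.8, -127.3, 69.4]
wrist_force: [-1.1, 0.3, 1.2]
ee_pos: [498.7, -127.3, 68.3]
wrist_force: [0.5, -0.9, -0.6]
```

```bash
python3 -m creep '[0,0,-0.001,0,1,0,0,-0.001,0,1]'|grep -E "pos|force"; python3 -m creep '[0,0,-0.001,0,1,0,0,-0.001,0,1]'|grep -E "pos|force"; python3 -m creep '[0,0,-0.0005,0,1,0,0,-0.0005,0,1]'|grep -E "time|pos|force"
```

```text
ee_pos: [498.8, -127.4, 67.9]
wrist_force: [-2.5, 0.1, 16.6]
ee_pos: [498.9, -127.4, 67.6]
wrist_force: [-7.3, 1.5, 36.4]
time: 37.12
ee_pos: [498.9, -127.5, 67.5]
wrist_force: [-9.8, 1.9, 46.1]
```

```bash
python3 -m creep '[0,0,0.003,0,1,0,0,0.03,0,1,0,0,0.08,0,1,0,0,0.14,0,1,-0.02,-0.05,0.17,0,1,-0.03,-0.11,0.17,0,1,-0.04,-0.17,0.17,0,1,-0.05,-0.23,0.17,0,1]'; python3 - <<'E'
from h import *
for c in("top","side"): cv2.imwrite(f"pics/{c}26.png",r.capture(c))
a=cv2.imread("pics/side26.png")[130:260,220:400];b=cv2.imread("pics/top26.png")[110:330,130:480]
cv2.imwrite("pics/s26.png",cv2.resize(a,None,fx=4,fy=4,interpolation=2))
cv2.imwrite("pics/t26.png",cv2.resize(b,None,fx=2.2,fy=2.2,interpolation=2))
CL=[((-96,-57,16),(102,57,68)),((-107,-58,0),(107,58,16))]
o=np.array([551.6,-87.6,0]);R=Rz(37.1)
d=boxes(cv2.imread("pics/side26.png"),"side",310,385,180,260,7,o,R,CL,((0,0,255),(255,0,0)));cv2.imwrite("pics/o26.png",d)
E
```

```text
time: 38.12
ee_pos: [448.1, -359.2, 235.9]
orientation: [[0.0, 0.797, 0.604], [0.0, 0.604, -0.797], [-1.0, 0.0, 0.0]]
wrist_force: [-0.0, 0.4, 0.5]
grip_width: -0.001
```

View pics/s26.png

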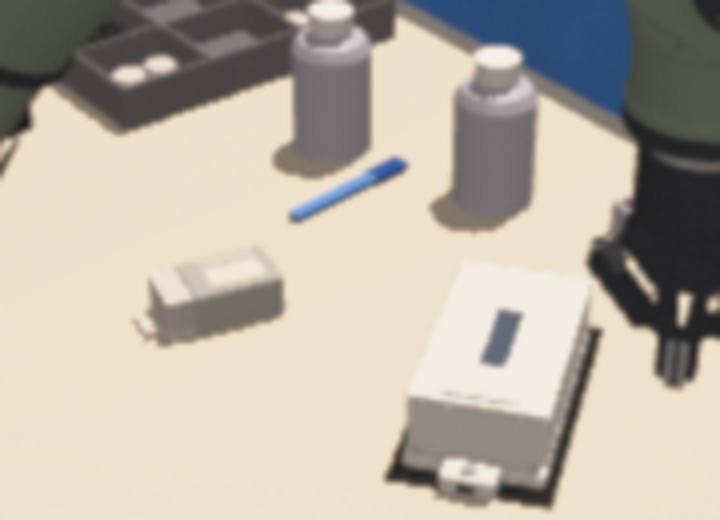

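View pics/t26.png

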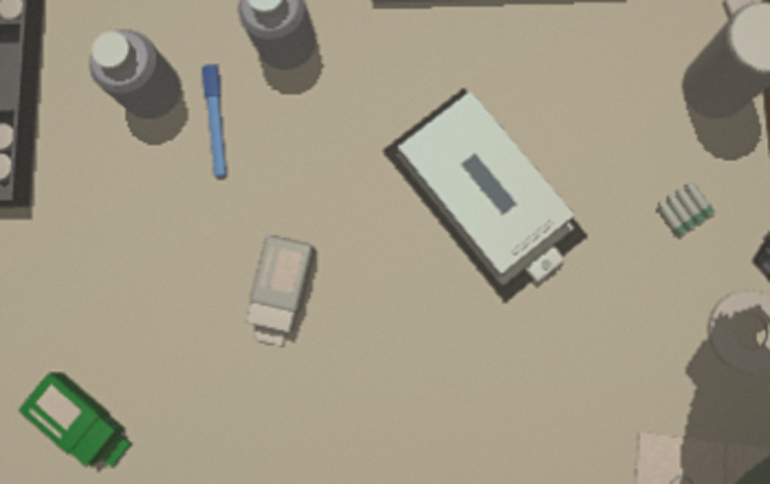

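View pics/o26.png

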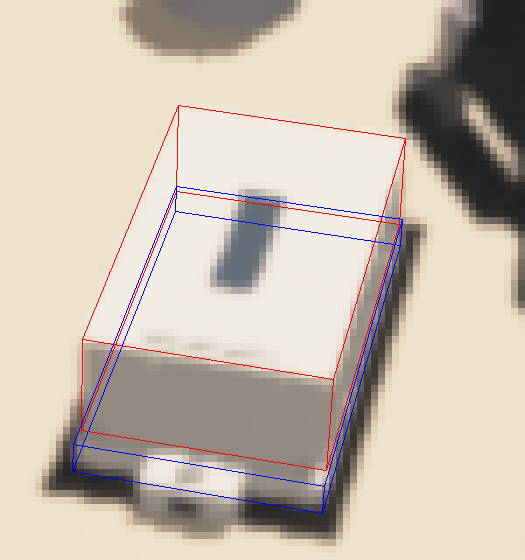

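The cover matches the closed model in the side view: its front top edge runs from (83,340) to (333,380) in the crop. The bystanders have not moved. Handing in.

```bash
python3 -c "
from cell import r;s=r.sense();print(s['time'],s['wrist_force']);print(r.hand_in())"
```

```text
38.225 [ 0.06847348  1.41595753 -0.81798486]
the job is handed in; nothing more can be done
None
```

The blue refill is in the bay with its foot under the orange lip, and the cover is closed. I handed in at 38.2 s of the 64 s allowed; no verdict is reported.

**How it went**
- I tilted the refill by pressing it against the housing edge while gripped. Then I slid the foot under the lip, swung the refill down in the grip, pushed the cover over and pressed it to its stop.
- **Small drop:** an early try at tilting it with a loosened grip let the refill slip about 6 mm back onto the counter. I gripped it again further forward.
- **Failed first hook:** the first press gave only about 12° of tilt, probably leaving the foot on top of the lip. A profile picture showed this, so I backed off and tilted it again.
- **High forces:** the wrist force reached about 102 N during the second tilting press, 70 N seating the refill and 46 N on the cover stop. All are below the 120 N limit. The separate 40 N limit covers the arm and gripper body. I believe only the fingers and the held refill were in contact, but I did not measure that.

**Last checks**
- **Refill:** a fingertip pressed on its heel end met resistance at 58 mm, the height expected when it lies flat, and the overlays in both cameras agreed.
- **Cover:** it stopped at 68 mm, the closed height, and matched the closed outline in the side picture.
- **Bystanders:** those in view in the last pictures looked unmoved by eye. The base ring was partly hidden by the arm.
- **Disagreement:** the two cameras differed by about 3 mm on the dispenser's position. I corrected for that using the held refill.

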